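# Load the burn-in drawer and lock it

### The job

Squeeze the two orange tabs of the cabinet's knob and turn it to the green dot, pull the drawer well open, then lift every blue power module out of the bin, one after another, and set them side by side on the drawer's floor, none on top of another. Push the drawer fully shut and turn the knob back to the red dot until its tabs have sprung out and lock it. Leave the red rejects in the bin and the other things on the bench where they are.

Things in the scene. Friction and masses are not known exactly. Their poses are not given: they have to be found in the camera images.
- knob (a joint): angle (rad) of the black tab-lock knob on the cabinet: 0 = locked (start; white pointer at the red dot), 1.2 = open (green dot), hard stops at both; grows clockwise seen from above. Turns, with 0.05 N m friction, only while BOTH orange tabs are squeezed. Locked, its bolt holds the drawer shut; it goes back to 0 only with the drawer fully shut. Let go half-way, it can be squeezed again there.
- tab_a (a joint): how far the orange tab on the knob's +y side is squeezed in, m: 0 = sprung out, 0.008 = fully in; beyond about 0.004 it frees the knob. Spring 5 N at rest, 9 N fully in. Let go at either stop of the knob it springs out into a notch that holds the knob.
- tab_b (a joint): the same for the opposite tab, on the knob's -y side.
- knob_grip (a point): point on the knob's axis, half-way up the tabs, 128 mm above the table; turns with the knob: y runs through both tabs, x along the white pointer, z up. The tabs' flat faces are 62 mm apart (46 mm squeezed), 28 mm wide, from 21 mm below this point to 21 mm above it. Knob top 27 mm above; dark collar of 42 mm radius at its foot, top 24 mm below; cabinet top 36 mm below.
- cabinet: grey test cabinet 240 x 240 x 92 mm (x, y, height), fixed, with one drawer that fills its front. Origin: centre of its underside. The blue drawer face looks along its own -x; z is up. The knob's axis is at x = +60 mm, y = 0.
- drawer (a joint): how far the drawer is pulled out, m: 0 = fully shut, 0.16 = fully out (stop). It slides along the cabinet's -x with 2 N friction and stays where it is left.
- drawer_handle (a point): centre of the drawer's level bar handle, 65 mm above the table: 110 mm long along this point's y, section 12 x 12 mm, 36 mm gap between bar and drawer face, open above. x points into the cabinet, z up. The drawer face is 12 mm thick, its top 88 mm above the table.
- drawer_floor (a point): point on the drawer's inner floor, 15 mm above the table; moves with the drawer; x into the cabinet, z up. Inside runs from x = -80 mm (drawer face) to +96 mm (back wall) and y = -101 to +101 mm; side and back walls are 28 mm high. With the drawer fully out, x = -80 to +80 mm is clear of the cabinet's roof, which is 69 mm above the floor.
- bin: black open parts bin, 210 x 300 mm (x, y), walls 36 mm high and 4 mm thick, floor 4 mm thick; fixed. Origin: centre of its underside, z up.
- module1_mid (a point): mid-point of a good power module: blue potted block 60 (its x) x 40 (its y) x 46 (its z) mm with bare aluminium fins on top, 0.11 to 0.23 kg, solid; the point is the block's centre, 23 mm above its underside. It starts standing fins up in the bin. There are 2 to 4 of these in a run; the others are absent (None).
- module2_mid (a point): mid-point of a good power module: blue potted block 60 (its x) x 40 (its y) x 46 (its z) mm with bare aluminium fins on top, 0.11 to 0.23 kg, solid; the point is the block's centre, 23 mm above its underside. It starts standing fins up in the bin. There are 2 to 4 of these in a run; the others are absent (None).
- module3_mid (a point): mid-point of a good power module: blue potted block 60 (its x) x 40 (its y) x 46 (its z) mm with bare aluminium fins on top, 0.11 to 0.23 kg, solid; the point is the block's centre, 23 mm above its underside. It starts standing fins up in the bin. There are 2 to 4 of these in a run; the others are absent (None).
- module4_mid (a point): mid-point of a good power module: blue potted block 60 (its x) x 40 (its y) x 46 (its z) mm with bare aluminium fins on top, 0.11 to 0.23 kg, solid; the point is the block's centre, 23 mm above its underside. It starts standing fins up in the bin. There are 2 to 4 of these in a run; the others are absent (None).
- reject1_mid (a point): mid-point of a rejected power module: same block, size and weight as the good ones but red all over, fins included; it stands in the bin and stays there. The point is the block's centre.
- reject2_mid (a point): mid-point of a rejected power module: same block, size and weight as the good ones but red all over, fins included; it stands in the bin and stays there. The point is the block's centre.
- driver: yellow-handled screwdriver lying on the table, 160 mm long along its x, bystander.
- spool: grey solder spool standing on its flange, 64 mm across, 50 mm high, bystander; origin under its centre.
- mug: white mug, 80 mm across, 90 mm high, handle at its +y, bystander; origin under its centre.
- jar: amber jar with black lid, 60 mm across, 75 mm high, bystander; origin under its centre.
- brush: bench brush lying on the table, 170 mm long along its x, bystander.
- cutter: blue-handled cutter lying on the table, 165 mm long along its x, 20 mm wide, bystander.

How it is judged:
On the way, in this order (a step that is already met when the one before it is completed fails the run):
1. the knob is turned to open (value of joint knob above 1.1 rad), for 0.2 s.
2. the drawer is pulled well open (value of joint drawer above 0.11 m), for 0.2 s.
3. every blue module lies on the drawer's floor while the drawer is out (x of module1_mid in the frame of drawer_floor between -0.075 and 0.095 m and y of module1_mid in the frame of drawer_floor between -0.095 and 0.095 m and z of module1_mid in the frame of drawer_floor between 0 and 0.036 m and x of module2_mid in the frame of drawer_floor between -0.075 and 0.095 m and y of module2_mid in the frame of drawer_floor between -0.095 and 0.095 m and z of module2_mid in the frame of drawer_floor between 0 and 0.036 m and x of module3_mid in the frame of drawer_floor between -0.075 and 0.095 m and y of module3_mid in the frame of drawer_floor between -0.095 and 0.095 m and z of module3_mid in the frame of drawer_floor between 0 and 0.036 m and x of module4_mid in the frame of drawer_floor between -0.075 and 0.095 m and y of module4_mid in the frame of drawer_floor between -0.095 and 0.095 m and z of module4_mid in the frame of drawer_floor between 0 and 0.036 m and value of joint drawer above 0.06 m), for 0.2 s.
4. the drawer is pushed fully shut (value of joint drawer below 0.006 m), for 0.2 s.
5. the knob is turned back and its tabs have sprung out (value of joint knob below 0.08 rad and value of joint each of tab_a, tab_b below 0.002 m), for 0.2 s.
At the end, for the whole second after the job is handed in: Every blue module present lies at rest on the drawer's floor (centre inside the drawer and less than 36 mm above its floor), the drawer is shut to within 6 mm, the knob is back within 0.08 rad of locked with both tabs out (within 2 mm), and both red rejects are in the bin (all of step 5 and x of module1_mid in the frame of drawer_floor between -0.075 and 0.095 m and y of module1_mid in the frame of drawer_floor between -0.095 and 0.095 m and z of module1_mid in the frame of drawer_floor between 0 and 0.036 m and x of module2_mid in the frame of drawer_floor between -0.075 and 0.095 m and y of module2_mid in the frame of drawer_floor between -0.095 and 0.095 m and z of module2_mid in the frame of drawer_floor between 0 and 0.036 m and x of module3_mid in the frame of drawer_floor between -0.075 and 0.095 m and y of module3_mid in the frame of drawer_floor between -0.095 and 0.095 m and z of module3_mid in the frame of drawer_floor between 0 and 0.036 m and x of module4_mid in the frame of drawer_floor between -0.075 and 0.095 m and y of module4_mid in the frame of drawer_floor between -0.095 and 0.095 m and z of module4_mid in the frame of drawer_floor between 0 and 0.036 m and value of joint drawer below 0.006 m and x of reject1_mid in the frame of bin between -0.105 and 0.105 m and y of reject1_mid in the frame of bin between -0.15 and 0.15 m and height (world z) of each of reject1_mid, reject2_mid below 0.07 m and x of reject2_mid in the frame of bin between -0.105 and 0.105 m and y of reject2_mid in the frame of bin between -0.15 and 0.15 m and linear speed of each of module1, module2, module3, module4 below 0.03 m/s); the robot touches nothing.
It fails at once if a bystander on the bench is pushed more than 5 cm away (distance of any of driver, spool, mug, jar, brush, cutter from where it was at the start of the episode above 0.05 m).
It fails at once if a red reject is taken out of the bin (height (world z) of any of reject1_mid, reject2_mid above 0.12 m).
Of module1, module2, module3, module4 only 2 to 4 are there at a start; the rules pass over those that are not, and their reading is None.
At some moment in a run one of module1, module2, module3, module4 may be knocked a few centimetres aside while the robot is not near it.
Once in a run the grip may slacken for a moment while it holds something.
It also fails if it takes over 210 s, if anything falls off the work surface, if the arm or the gripper's body presses on something with over 40 N, if the wrist force passes 120 N, or if a joint passes its speed limit or range.

### The arm

A 7-joint arm with a two-finger parallel gripper is mounted at the origin on the work surface. World frame = base frame: x ahead of the robot, y to its left, z up, the work surface at z = 0. Lengths are in m, angles in rad, forces in N, time in s.
With the tool pointing down it reaches from about 0.4 to 0.875 m from the base axis. Payload 4.4 kg.
Tool frame: the origin (TCP) lies at the very end of the fingers, on their centre line; the grasp point (between the pads) lies 19 mm behind it; z points along the fingers, y is the direction in which the jaws open and shut (so a half turn about z gives the same grasp; the last joint's range is limited). The gripper opens to 85 mm and grips with 20 to 120 N. Pads are 22 mm wide; open, the fingers measure 114 mm over their backs; the gripper's body (76 mm by 85 mm) begins 54 mm behind the grasp point. The pads swing forward as they close: fully open they stand 13 mm farther back than shut.
Start: joints at [1.061, 0.628, 0.038, 1.517, -0.027, 0.996, -0.02], TCP at [0.279, -0.587, 0.21] pointing down, gripper open.
Joint ranges: [-3.06, 3.06], [-0.37, 2.12], [-1.25, 1.32], [0.18, 2.47], [-1.1, 4.24], [0.23, 1.98], [-2.94, 2.94]. Speed limits (rad/s): [2.57, 2.57, 3.14, 3.14, 3.14, 3.14, 3.14].

### API

Orientations are given as a 3x3 rotation matrix whose columns are the frame's x, y, z axes.
In Python, from workcell import read_state, read_camera, camera_params, close_job gives the robot as it stands.
- The arm moves only by the tool arm_command, never from a script. Its argument "series" is a list that holds one entry, the list of rows, each a list of 6 numbers: the shift along the world's x, y, z as a fraction of full scale, then the turn, a rotation vector about the world's x, y, z as a fraction of full scale. In form: [[[x, y, z, rx, ry, rz], ...]]. A call has 1 to 12 rows; each row shifts and turns the pose as measured when the row begins; what a row does not reach is not made up. Full scale, the value 1, is 0.04 m for a shift and 8 degrees for a turn. A row lasts 1/10 s, in which the tool goes at most 50 mm and 8.59 degrees, less where a joint would pass 70% of its speed; a pose out of reach is approached as far as the arm can. A call with a number of a shift or a turn outside -1 to 1 is refused whole. A call with a gripper value outside its range is refused whole. "grip" is the opening, from -1 (shut) to 1 (fully open), so that 0 is half open, set as the call begins (left out, the last holds). The fingers move at their own pace and stop on an object; "squeeze" is the grip in N (left out, the last holds). Time passes only in rows, so rows that do not move let the fingers close. It gives the time, the measured TCP pose, the force and the opening at its end, in the units of the state.
- read_state(): the state, without advancing time (a new reading comes with each control period).
- read_camera(name): name is "scene" or "top" or "wrist"; returns (picture, depth): 384x512x3 uint8, red, green, blue; 384x512 float32, m along the optical axis (not along the pixel's ray), 0 where there is no reading.
- camera_params(name): a dict with "intrinsics" (3x3 intrinsics, pixels), "origin" and "orientation" of the camera in the world. Camera axes: x right, y up, looking along -z (the intrinsics and any distortion apply to the point x, -y, -z); pixel columns grow to the right and rows downward; lengths in m; the calibration is good to about 2 mm. A picture is of the moment at which its call begins: read the wrist's pose just before it. camera_params takes no time and is no camera call; for the wrist camera it gives the pose at the moment of the call.
- close_job(): hands the job in, once; it reports no verdict.
The state is a dict: "time_s": time; "joint_positions": joint angles; "qvel": joint speeds; "effort": joint torques, N m; "tool_pos": TCP position; "tool_rot": TCP orientation; "wrist_force": force on the tool from outside, world axes, zero at the start; "ft_torque": the same for the moment, N m; "grip_width": opening from 0.0 (shut) to 1.0 (fully open).
Only numpy, scipy, OpenCV 4.12 (cv2) and the standard library are available. Lean on these libraries where they do the work, as an engineer would, in place of code of your own. Each camera call takes 0.05 s, during which the arm holds its last target.

## Working session

There is one attempt and no reset: what is moved stays moved. The work goes in short steps, Python scripts to look and compute and a tool call to move; the robot and the scene stay as the last step left them, time stands still between calls to the robot, and variables do not carry over. Pictures are saved under pics/ and viewed, and the job is handed in when it is done.

Besides the shell and the picture viewer there is one more tool, called in YAML: its name, and indented under it one key for each argument. arm_command: Moves the arm, as the interface text tells. Its arguments: {"type":"object","properties":{"series":{"type":"array"},"grip":{"type":"number"},"squeeze":{"type":"number"}},"required":["series"]}

```bash
mkdir -p pics; ls; cat > h.py <<'E'
import numpy as np,cv2
from workcell import read_state, read_camera, camera_params
def snap(n,f):
    p=camera_params(n); im,d=read_camera(n); cv2.imwrite('pics/'+f+'.png',im[:,:,::-1]); np.savez('pics/'+f+'.npz',im=im,d=d,K=p['intrinsics'],o=p['origin'],R=p['orientation']); return im,d,p
def load(f):
    z=np.load('pics/'+f+'.npz'); return z['im'],z['d'],dict(intrinsics=z['K'],origin=z['o'],orientation=z['R'])
def ray(p,u,v):
    K=np.array(p['intrinsics']);c=np.linalg.inv(K)@np.array([u,v,1.]);c=np.array([c[0],-c[1],-1.])
    return np.array(p['origin']),np.array(p['orientation'])@c
def onplane(p,u,v,z):
    o,r=ray(p,u,v);return o+r*(z-o[2])/r[2]
def cloud(d,p):
    K=np.array(p['intrinsics']);h,w=d.shape;u,v=np.meshgrid(np.arange(w),np.arange(h))
    c=np.stack([(u-K[0,2])/K[0,0]*d,-(v-K[1,2])/K[1,1]*d,-d],-1)
    return c@np.array(p['orientation']).T+np.array(p['origin'])
def st():
    s=read_state();print('t',s['time_s'],'pos',np.round(s['tool_pos'],4),'F',np.round(s['wrist_force'],1),'g',round(s['grip_width'],3));print(np.round(s['tool_rot'],3).tolist(),'q',np.round(s['joint_positions'],2));return s
E
python3 - <<'E'
from h import *
st()
for n in('scene','top','wrist'):
    im,d,p=snap(n,n+'0');print(n,p)
E
```

```text
pics
t 0.0 pos [ 0.2789 -0.5864  0.2089] F [-0.1  0.   0.5] g 1.001
[[0.903, 0.429, -0.001], [0.429, -0.903, 0.002], [-0.0, -0.002, -1.0]] q [ 1.06  0.63  0.04  1.52 -0.03  1.   -0.02]
scene {'intrinsics': array([[362.09374324,   0.        , 261.65195824],
       [  0.        , 362.09374324, 190.84424069],
       [  0.        ,   0.        ,   1.        ]]), 'origin': array([ 0.94504954, -0.48354631,  0.92559124]), 'orientation': array([[ 0.77036282, -0.49795405,  0.39822468],
       [ 0.63755887,  0.59401404, -0.49057722],
       [ 0.00773386,  0.63181413,  0.77508135]])}
top {'intrinsics': array([[484.9645808 ,   0.        , 251.41289208],
       [  0.        , 484.9645808 , 196.01697843],
       [  0.        ,   0.        ,   1.        ]]), 'origin': array([0.16368317, 0.05295854, 1.90745445]), 'orientation': array([[-0.01743566,  0.98226165, -0.18670311],
       [-0.99984709, -0.01737882,  0.0019413 ],
       [-0.00133781,  0.18670841,  0.98241447]])}
wrist {'intrinsics': array([[320.29151369,   0.        , 249.78164533],
       [  0.        , 320.29151369, 194.12656158],
       [  0.        ,   0.        ,   1.        ]]), 'origin': array([ 0.34049586, -0.55768432,  0.37143029]), 'orientation': array([[ 0.42954368,  0.8694301 ,  0.24409737],
       [-0.90304383,  0.41415687,  0.1139558 ],
       [-0.002018  , -0.26937962,  0.96303196]])}
```

View pics/scene0.png

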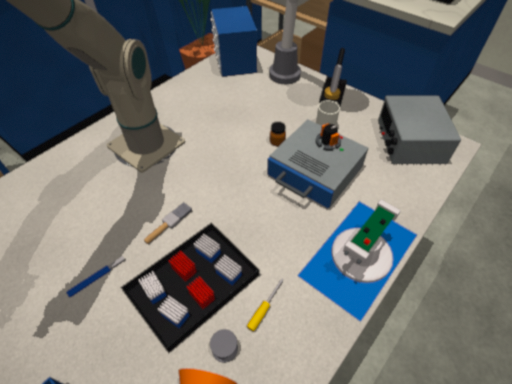

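View pics/top0.png

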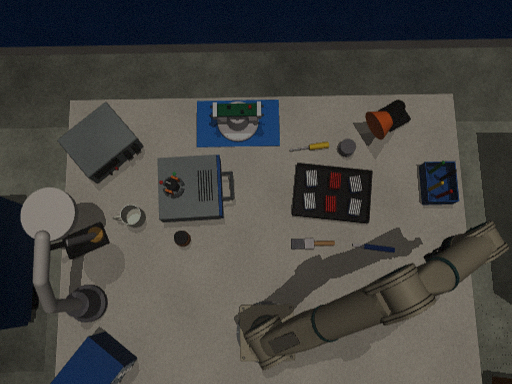

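View pics/wrist0.png

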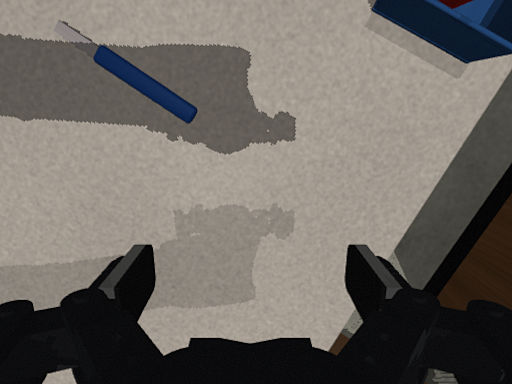

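The scene has four white-finned blue modules and two rejects in the bin. The drawer faces the bin (world −y), and the knob is at about (172,186) in the top image. Next I measure the cabinet, knob and modules.

```bash
python3 - <<'E'
from h import *
for n in('top0','scene0'):
    im,d,p=load(n); P=cloud(d,p); v=d>0
    print(n,'table z',np.median(P[...,2][v&(abs(P[...,2])<.03)]))
    m=v&(abs(P[...,2]-.092)<.006)&(P[...,0]>.3)&(P[...,0]<.9)&(P[...,1]>-.05)&(P[...,1]<.5)
    nn,l,s,c=cv2.connectedComponentsWithStats(m.astype(np.uint8))
    for i in range(1,nn):
        if s[i,4]>300:
            q=P[l==i]; print('cab',s[i],np.median(q[:,2]),cv2.minAreaRect(q[:,:2].astype(np.float32)*1000))
    hsv=cv2.cvtColor(im,cv2.COLOR_RGB2HSV)
    B=v&(P[...,0]>.3)&(P[...,0]<.9)&(P[...,1]>-.5)&(P[...,1]<-.0)
    wh=B&(hsv[...,1]<70)&(hsv[...,2]>100)&(P[...,2]>.03)
    rd=B&((hsv[...,0]<8)|(hsv[...,0]>172))&(hsv[...,1]>150)&(hsv[...,2]>60)&(P[...,2]>.03)
    for nm,mk in(('w',wh),('r',rd)):
        mk=cv2.morphologyEx(mk.astype(np.uint8),cv2.MORPH_CLOSE,np.ones((3,3)))
        nn,l,s,c=cv2.connectedComponentsWithStats(mk)
        for i in range(1,nn):
            if s[i,4]>40:
                q=P[(l==i)&v]; print(nm,s[i],c[i].round(1),np.percentile(q[:,2],[10,50,90]).round(3),[np.round(x,1) for x in cv2.minAreaRect(q[:,:2].astype(np.float32)*1000)])
    og=v&(hsv[...,0]<16)&(hsv[...,0]>3)&(hsv[...,1]>150)&(hsv[...,2]>100)&(P[...,2]>.09)&(P[...,0]>.3)&(P[...,1]>0)&(P[...,1]<.5)
    nn,l,s,c=cv2.connectedComponentsWithStats(og.astype(np.uint8))
    for i in range(1,nn):
        if s[i,4]>2:print('or',s[i],c[i],P[(l==i)].mean(0).round(3))
im,_,_=load('top0');cv2.imwrite('pics/topz.png',cv2.resize(im[140:240,120:390,::-1],None,fx=2.9,fy=2.9,interpolation=2))
im,_,_=load('scene0');cv2.imwrite('pics/scz.png',cv2.resize(im[80:220,250:390,::-1],None,fx=4,fy=4,interpolation=2))
E
```

```text
top0 table z -0.00014658716996795995
cab [ 157  155   65   65 2793] 0.09159436232849649 ((550.2653198242188, 287.4971618652344), (242.6385040283203, 240.71466064453125), 2.5834689140319824)
w [307 171  10  14 117] [311.1 177.6] [0.034 0.044 0.053] [array([ 586. , -187.9]), array([35.3, 56. ]), np.float64(84.6)]
w [350 177  12  14 113] [355.1 184. ] [0.035 0.044 0.053] [array([ 560.7, -359.8]), array([53.1, 39.3]), np.float64(4.6)]
w [304 193  11  16 133] [309.  200.4] [0.035 0.045 0.054] [array([ 495.9, -175.9]), array([57.1, 39.2]), np.float64(4.2)]
w [349 199  12  15 136] [354.4 206.3] [0.034 0.045 0.054] [array([ 472.1, -351.4]), array([39.7, 65.5]), np.float64(79.5)]
r [330 173  11  15 146] [335.  180.1] [0.035 0.045 0.054] [array([ 575.3, -279.8]), array([41.1, 59.2]), np.float64(80.7)]
r [326 196  10  16 151] [330.5 203.4] [0.037 0.045 0.053] [array([ 486. , -257.8]), array([38.1, 69. ]), np.float64(85.5)]
or [171 176   7   3   9] [173.77777778 177.22222222] [0.574 0.337 0.15 ]
or [165 189   7   4  13] [168.07692308 190.61538462] [0.524 0.358 0.146]
scene0 table z 0.00100453190
[... 643 characters left out ...]
77.2)]
w [158 296  29  27 448] [172.5 309.4] [0.038 0.046 0.052] [array([ 554.2, -359.3]), array([80.1, 41.9]), np.float64(3.7)]
w [210 329  27  28 596] [222.8 342.4] [0.049 0.051 0.053] [array([ 715.6, -336.8]), array([60.8, 61.6]), np.float64(42.5)]
r [169 251  26  27 377] [181.8 263.5] [0.037 0.047 0.052] [array([ 474.4, -256.3]), array([43.8, 87.5]), np.float64(82.9)]
r [187 276  27  29 420] [200.1 290.4] [0.037 0.045 0.052] [array([ 569.1, -278.2]), array([42. , 83.1]), np.float64(81.0)]
or [322 124   6   6  16] [323.75  125.625] [0.526 0.349 0.149]
or [331 133   9   6  32] [334.53125 135.28125] [0.576 0.337 0.144]
or [364 238   6   6  14] [366.78571429 239.92857143] [0.848 0.054 0.15 ]
```

```bash
python3 - <<'E'
from h import *
E
echo
```

```text
(no output)
```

View pics/topz.png

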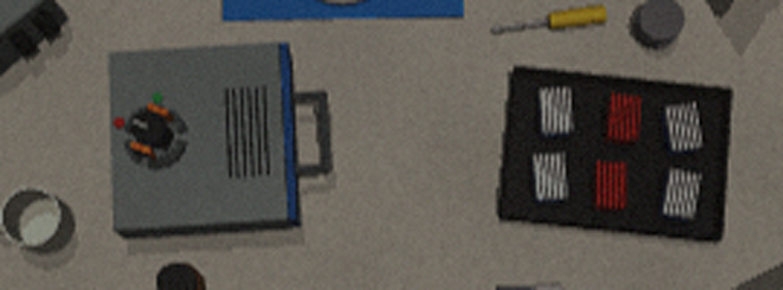

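View pics/scz.png

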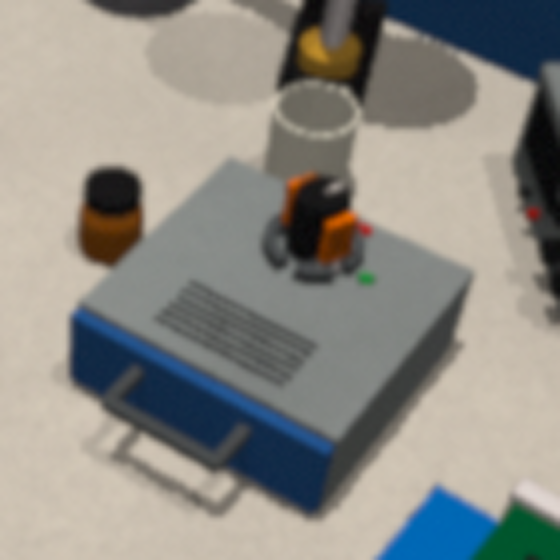

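Two cameras agree on the cabinet: centre about (0.551, 0.287), its x axis at yaw about 92.6°. The knob is at about (0.549, 0.347) with its tabs along yaw −23°. I'll move above it for a close look.

arm_command:
  series:
    - [[0.5,1,0.2,0,0,0.4],[0.5,1,0.2,0,0,0.4],[0.5,1,0.2,0,0,0.4],[0.5,1,0.2,0,0,0.4],[0.5,1,0.2,0,0,0.4],[0.5,1,0.2,0,0,0.4],[0.5,1,0.2,0,0,0.4],[0.5,1,0,0,0,0.4],[0.5,1,0,0,0,0.4],[0.5,1,0,0,0,0.4],[0.5,1,0,0,0,0.4],[0.5,1,0,0,0,0.4]]
  grip: 1
  squeeze: 40

```text
time_s: 1.35
tool_pos: [0.5174, -0.0937, 0.2645]
tool_rot: [[0.431, 0.903, -0.004], [0.903, -0.431, -0.005], [-0.006, -0.001, -1.0]]
wrist_force: [0.5, 0.1, 0.6]
grip_width: 1.0
```

arm_command:
  series:
    - [[0,1,0,0,0,0],[0,1,0,0,0,0],[0,1,0,0,0,0],[0,1,0,0,0,0],[0,1,0,0,0,0],[0,1,0,0,0,0],[0,1,0,0,0,0],[0,1,0,0,0,0],[0,1,0,0,0,0],[0,1,0,0,0,0],[0.4,0.6,0,0,0,0],[0.4,0.3,0,0,0,0]]

```text
time_s: 2.55
tool_pos: [0.5451, 0.3666, 0.2621]
tool_rot: [[0.421, 0.907, -0.008], [0.907, -0.421, -0.003], [-0.006, -0.005, -1.0]]
wrist_force: [-0.4, 0.1, -0.5]
grip_width: 1.0
```

```bash
python3 - <<'E'
from h import *
st();snap('wrist','w1');st()
E
```

```text
t 2.55 pos [0.5451 0.3666 0.2621] F [-0.4  0.1 -0.5] g 1.0
[[0.421, 0.907, -0.008], [0.907, -0.421, -0.003], [-0.006, -0.005, -1.0]] q [-0.47  0.61 -0.28  1.41  0.17  1.15 -1.21]
t 2.6 pos [0.5472 0.3683 0.2616] F [ 2.4  2.8 -0.2] g 1.0
[[0.421, 0.907, -0.006], [0.907, -0.421, -0.001], [-0.003, -0.005, -1.0]] q [-0.47  0.61 -0.28  1.41  0.17  1.15 -1.21]
```

View pics/w1.png

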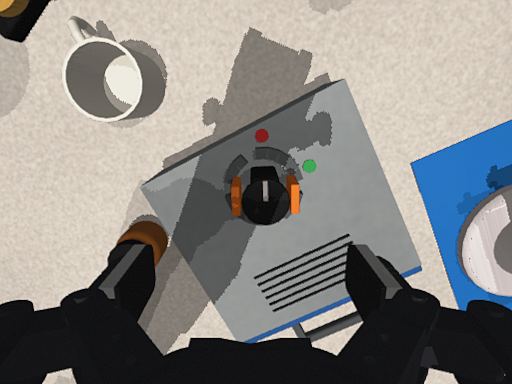

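The wrist view shows the knob at (265,195), with tabs at (236,196) and (294,194), the red dot at (261,135) and the green dot at (309,166). The arm is settled now, so I'll take precise measurements.

```bash
cat > knob.py <<'E'
from h import *
def knob(f):
    s=st();im,d,p=snap('wrist',f)
    P=cloud(d,p);hsv=cv2.cvtColor(im,cv2.COLOR_RGB2HSV)
    og=(hsv[...,0]<18)&(hsv[...,0]>3)&(hsv[...,1]>150)&(hsv[...,2]>70)&(P[...,2]>.1)&(P[...,2]<.17)
    nn,l,ss,c=cv2.connectedComponentsWithStats(og.astype(np.uint8))
    C=[]
    for i in range(1,nn):
        if ss[i,4]>15:
            q=P[l==i];t=q[q[:,2]>.144];r=cv2.minAreaRect(t[:,:2].astype(np.float32)*1000);print('or',ss[i],c[i],q[:,2].max().round(3),t.mean(0).round(4),r)
            C.append(t.mean(0))
    wh=(hsv[...,1]<60)&(hsv[...,2]>120)&(P[...,2]>.145)&(P[...,2]<.165)
    if wh.sum()>5:
        r=cv2.minAreaRect(P[wh][:,:2].astype(np.float32)*1000); print('pointer',wh.sum(),P[wh].mean(0).round(4),r)
    m=(abs(P[...,2]-.092)<.004)&(d>0)
    q=P[m];print('cabtop',cv2.minAreaRect(q[:,:2].astype(np.float32)*1000))
    for nm,mk in(('red',((hsv[...,0]<8)|(hsv[...,0]>172))&(hsv[...,1]>150)&m),('green',(hsv[...,0]>45)&(hsv[...,0]<80)&(hsv[...,1]>120)&m)):
        if mk.sum()>5: print(nm,mk.sum(),P[mk].mean(0).round(4))
    hd=(P[...,2]>.055)&(P[...,2]<.078)&(d>0)&(P[...,1]<.17)&(P[...,1]>-.1)&(P[...,0]>.45)&(P[...,0]<.65)
    if hd.sum()>20: print('handle',hd.sum(),cv2.minAreaRect(P[hd][:,:2].astype(np.float32)*1000))
    if len(C)==2:
        print('mid',(C[0]+C[1])/2,'sep',np.linalg.norm(C[0]-C[1]),'yaw',np.degrees(np.arctan2(*(C[0]-C[1])[[1,0]])))
E
python3 -c "
from knob import *
knob('w2')"
```

```text
t 2.6 pos [0.5472 0.3683 0.2616] F [ 2.4  2.8 -0.2] g 1.0
[[0.421, 0.907, -0.006], [0.907, -0.421, -0.001], [-0.003, -0.005, -1.0]] q [-0.47  0.61 -0.28  1.41  0.17  1.15 -1.21]
or [285 178  13  39 391] [291.50639386 196.21994885] 0.148 [0.575  0.3367 0.1462] ((574.881103515625, 336.4514465332031), (27.109848022460938, 7.59903621673584), 67.58790588378906)
or [229 180  11  39 372] [234.4811828  199.02688172] 0.149 [0.5253 0.3572 0.1464] ((525.1345825195312, 356.8646240234375), (27.119985580444336, 7.667630672454834), 67.87908935546875)
pointer 68 [0.5548 0.3575 0.1542] ((554.08984375, 356.8868103027344), (16.378305435180664, 3.4935970306396484), 66.1683120727539)
cabtop ((542.373779296875, 365.36920166015625), (253.77630615234375, 376.813720703125), 2.5695788860321045)
red 135 [0.5704 0.3953 0.0919]
green 126 [0.603  0.3454 0.0919]
handle 780 ((545.9296264648438, 127.713134765625), (31.07310676574707, 92.18836975097656), 76.13279724121094)
mid [0.55016877 0.34696398 0.1463026 ] sep 0.053757215887220836 yaw -22.47883455988182
```

arm_command:
  series:
    - [[0.05,-0.5,0,0,0,0.3],[0,0,0,0,0,0],[0,0,-0.5,0,0,0],[0,0,-0.6,0,0,0],[0,0,-0.4,0,0,0],[0,0,0,0,0,0]]

```text
time_s: 3.25
tool_pos: [0.5462, 0.3433, 0.1996]
tool_rot: [[0.39, 0.921, -0.009], [0.921, -0.39, -0.004], [-0.008, -0.007, -1.0]]
wrist_force: [0.5, -0.1, -0.2]
grip_width: 0.995
```

arm_command:
  series:
    - [[0.1,0.1,-0.5,0,0,0.06],[0,0,-0.5,0,0,0],[0,0,0,0,0,0],[0.02,0.02,-0.4,0,0,0],[0,0,0,0,0,0]]

```text
time_s: 3.75
tool_pos: [0.5521, 0.3496, 0.1468]
tool_rot: [[0.385, 0.923, -0.005], [0.923, -0.385, -0.001], [-0.002, -0.004, -1.0]]
wrist_force: [-0.6, -0.3, 0.1]
grip_width: 0.999
```

```bash
python3 -c "
from h import *
st()
import time
"
```

```text
t 3.75 pos [0.5521 0.3496 0.1468] F [-0.6 -0.3  0.1] g 0.999
[[0.385, 0.923, -0.005], [0.923, -0.385, -0.001], [-0.002, -0.004, -1.0]] q [-0.45  0.71 -0.27  1.56  0.22  0.9  -1.19]
```

arm_command:
  series:
    - [[-0.05,-0.06,0,0,0,0.06],[0,0,-0.5,0,0,0],[0,0,-0.3,0,0,0],[0,0,-0.1,0,0,0],[0,0,0,0,0,0]]

```text
time_s: 4.25
tool_pos: [0.5518, 0.3482, 0.1136]
tool_rot: [[0.377, 0.926, 0.001], [0.926, -0.377, 0.003], [0.003, -0.0, -1.0]]
wrist_force: [-0.8, 0.5, 0.1]
grip_width: 0.999
```

```bash
python3 -c "
from h import *
st();snap('wrist','w3')
"
```

```text
t 4.25 pos [0.5518 0.3482 0.1136] F [-0.8  0.5  0.1] g 0.999
[[0.377, 0.926, 0.001], [0.926, -0.377, 0.003], [0.003, -0.0, -1.0]] q [-0.45  0.75 -0.26  1.6   0.24  0.83 -1.19]
```

View pics/w3.png

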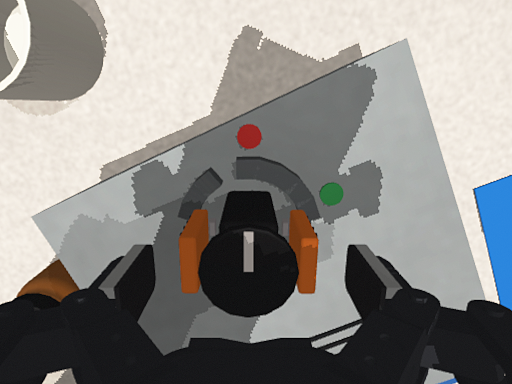

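The knob is centred between the pads, with tabs at (195,252) and (303,250) and pads at (130,285) and (370,285). Closing now.

arm_command:
  series:
    - [[-0.04,-0.02,-0.03,0,0,0],[0,0,0,0,0,0],[0,0,0,0,0,0],[0,0,0,0,0,0],[0,0,0,0,0,0],[0,0,0,0,0,0],[0,0,0,0,0,0],[0,0,0,0,0,0]]
  grip: -1
  squeeze: 45

```text
time_s: 5.1
tool_pos: [0.5512, 0.3485, 0.1169]
tool_rot: [[0.378, 0.926, 0.004], [0.926, -0.378, 0.006], [0.007, 0.002, -1.0]]
wrist_force: [-0.5, -0.2, 0.0]
grip_width: 0.499
```

```bash
python3 -c "
from h import *
st();snap('wrist','w4')
"
```

```text
t 5.1 pos [0.5512 0.3485 0.1169] F [-0.5 -0.2  0. ] g 0.499
[[0.378, 0.926, 0.004], [0.926, -0.378, 0.006], [0.007, 0.002, -1.0]] q [-0.45  0.74 -0.26  1.6   0.24  0.83 -1.2 ]
```

View pics/w4.png

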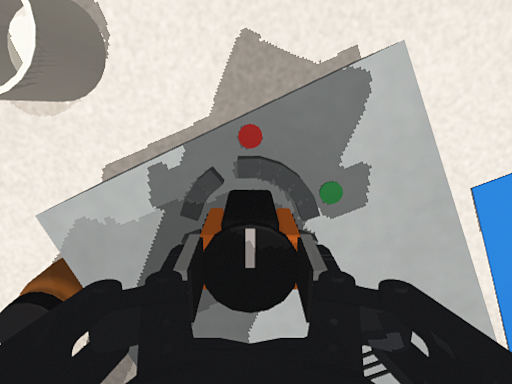

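Both tabs are squeezed. Turning clockwise.

arm_command:
  series:
    - [[0,0,0,0,0,-0.5],[0,0,0,0,0,-0.8],[0,0,0,0,0,-0.8],[0,0,0,0,0,-0.8],[0,0,0,0,0,-0.8],[0,0,0,0,0,-0.8],[0,0,0,0,0,-0.8],[0,0,0,0,0,-0.8],[0,0,0,0,0,0]]

```text
time_s: 6.05
tool_pos: [0.5524, 0.3471, 0.1168]
tool_rot: [[0.955, 0.296, 0.008], [0.296, -0.955, -0.002], [0.007, 0.005, -1.0]]
wrist_force: [-0.6, -0.9, -0.2]
grip_width: 0.495
```

arm_command:
  series:
    - [[-0.03,0,0,0,0,-0.8],[0,0,0,0,0,-0.8],[0,0,0,0,0,-0.6],[0,0,0,0,0,-0.2],[0,0,0,0,0,-0.1],[0,0,0,0,0,0]]

```text
time_s: 6.65
tool_pos: [0.5523, 0.3463, 0.1169]
tool_rot: [[0.999, -0.041, 0.009], [-0.041, -0.999, -0.007], [0.009, 0.006, -1.0]]
wrist_force: [-0.5, -1.0, 1.0]
grip_width: 0.496
```

```bash
python3 -c "
from h import *
st();snap('wrist','w5')
"
```

```text
t 6.65 pos [0.5523 0.3463 0.1169] F [-0.5 -1.   1. ] g 0.496
[[0.999, -0.041, 0.009], [-0.041, -0.999, -0.007], [0.009, 0.006, -1.0]] q [-0.66  0.73  0.09  1.6  -0.07  0.8  -2.16]
```

View pics/w5.png

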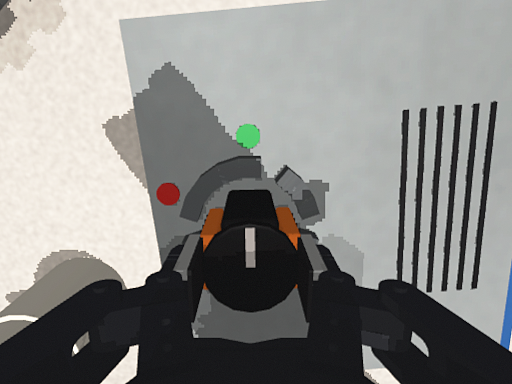

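The pointer at (250,247) aims at the green dot at (248,136), and the knob is at its stop. Releasing and raising.

arm_command:
  series:
    - [[0,0,0,0,0,0],[0,0,0,0,0,0],[0,0,0,0,0,0],[0,0,0,0,0,0],[0,0,0,0,0,0],[0,0,0.6,0,0,0],[0,0,1,0,0,0],[0,0,1,0,0,0],[0,-0.6,0.6,0,0,0],[0,-0.6,0.3,0,0,0],[0,-0.6,0,0,0,0],[0,0,0,0,0,0]]
  grip: 1

```text
time_s: 7.9
tool_pos: [0.5525, 0.2739, 0.2643]
tool_rot: [[0.999, -0.041, 0.013], [-0.041, -0.999, -0.002], [0.013, 0.001, -1.0]]
wrist_force: [0.2, 0.2, 1.0]
grip_width: 0.999
```

```bash
python3 -c "
from knob import *
knob('w6')"
```

```text
t 7.9 pos [0.5525 0.2739 0.2643] F [0.2 0.2 1. ] g 0.999
[[0.999, -0.041, 0.013], [-0.041, -0.999, -0.002], [0.013, 0.001, -1.0]] q [-0.58  0.52  0.11  1.56 -0.05  1.05 -2.07]
or [135 169  19  37 349] [141.96848138 186.13467049] 0.154 [0.5513 0.3726 0.1467] ((550.7725830078125, 371.6610412597656), (10.900774955749512, 27.16950798034668), 87.83003234863281)
or [195 168  14  37 333] [200.33333333 186.28528529] 0.148 [0.5501 0.3191 0.1463] ((549.6887817382812, 319.30242919921875), (7.814641952514648, 27.186555862426758), 87.70532989501953)
pointer 97 [0.5586 0.347  0.1541] ((549.3114013671875, 353.61572265625), (40.95008087158203, 19.254114151000977), 0.39996883273124695)
cabtop ((542.0987548828125, 345.14312744140625), (375.92889404296875, 317.1625671386719), 80.88186645507812)
red 128 [0.5704 0.3949 0.0919]
green 132 [0.603  0.345  0.0919]
handle 1728 ((558.863037109375, 140.60179138183594), (110.23175811767578, 42.3648796081543), 2.7068889141082764)
mid [0.55066774 0.34588841 0.14647287] sep 0.05351040595263316 yaw 88.70319540715376
```

View pics/w6.png

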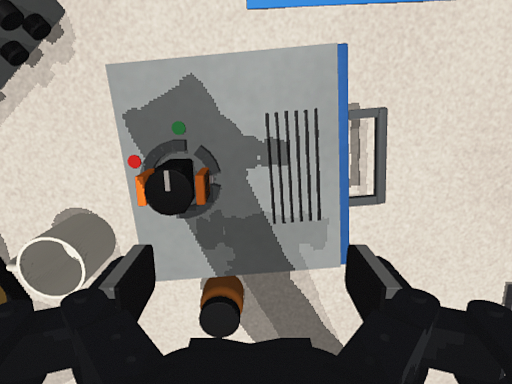

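The knob reads open and its tabs are out. The handle bar centre is about (0.560, 0.1255) at yaw 2.7°. I'll go above it with the gripper half open.

arm_command:
  series:
    - [[0.06,-0.8,0,0,0,0.2],[0.06,-0.8,0,0,0,0.2],[0.06,-0.8,0,0,0,0.2],[0,-0.8,0,0,0,0.1],[0,-0.4,0,0,0,0],[0,0,-0.5,0,0,0],[0,0,-0.7,0,0,0],[0,0,-0.7,0,0,0],[0,0,-0.5,0,0,0],[0,0,0,0,0,0]]
  grip: 0

```text
time_s: 8.95
tool_pos: [0.5601, 0.1419, 0.1655]
tool_rot: [[0.997, 0.075, 0.017], [0.075, -0.997, 0.013], [0.018, -0.012, -1.0]]
wrist_force: [-0.3, -0.0, 0.8]
grip_width: 0.502
```

arm_command:
  series:
    - [[0,-0.4,0,-0.09,0.12,-0.2],[0,-0.05,0,0,0,0],[0,0,-0.5,0,0,0],[0,0,0,0,0,0]]

```text
time_s: 9.35
tool_pos: [0.5633, 0.124, 0.1486]
tool_rot: [[0.999, 0.045, 0.005], [0.045, -0.999, 0.001], [0.005, -0.001, -1.0]]
wrist_force: [-0.7, -0.0, -0.0]
grip_width: 0.503
```

arm_command:
  series:
    - [[-0.03,0.03,-0.5,0,0,0],[0,0,-0.6,0,0,0],[0,0,0,0,0,0],[0,0,-0.6,0,0,0],[0,0,-0.5,0,0,0],[0,0,0,0,0,0]]

```text
time_s: 9.95
tool_pos: [0.5708, 0.1266, 0.07]
tool_rot: [[0.999, 0.044, 0.022], [0.043, -0.999, 0.006], [0.023, -0.005, -1.0]]
wrist_force: [-1.2, -0.5, -0.1]
grip_width: 0.502
```

```bash
python3 -c "
from h import *
st();snap('wrist','w7')
"
```

```text
t 9.95 pos [0.5708 0.1266 0.07  ] F [-1.2 -0.5 -0.1] g 0.502
[[0.999, 0.044, 0.022], [0.043, -0.999, 0.006], [0.023, -0.005, -1.0]] q [-0.31  0.71  0.07  1.85 -0.08  0.56 -1.72]
```

View pics/w7.png

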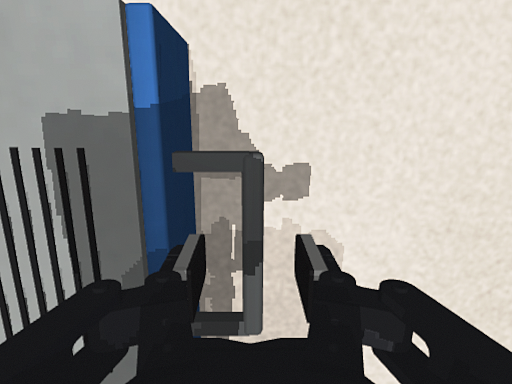

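The bar at column 253 lies between the pads at 200 and 305. I'll lower to bar height and close.

arm_command:
  series:
    - [[-0.15,0,-0.3,-0.04,0.15,0],[-0.05,-0.02,-0.3,0,0,0],[0,0,0,0,0,0]]

```text
time_s: 10.3
tool_pos: [0.5663, 0.1267, 0.0499]
tool_rot: [[0.999, 0.043, 0.008], [0.043, -0.999, 0.002], [0.008, -0.002, -1.0]]
wrist_force: [0.4, -0.0, 0.3]
grip_width: 0.501
```

arm_command:
  series:
    - [[0,0,0,0,0,0],[0,0,0,0,0,0],[0,0,0,0,0,0],[0,0,0,0,0,0],[0,0,0,0,0,0],[0,0,0,0,0,0]]
  grip: -1
  squeeze: 40

```text
time_s: 10.9
tool_pos: [0.567, 0.1268, 0.051]
tool_rot: [[0.999, 0.043, 0.01], [0.043, -0.999, 0.003], [0.01, -0.002, -1.0]]
wrist_force: [0.1, 0.1, -0.2]
grip_width: -0.002
```

```bash
python3 -c "
from h import *
st();snap('wrist','w8');snap('scene','s8')
import cv2
im,_,_=load('s8');cv2.imwrite('pics/s8z.png',cv2.resize(im[80:240,230:400,::-1],None,fx=3.5,fy=3.5))
"
```

```text
t 10.9 pos [0.567  0.1268 0.051 ] F [ 0.1  0.1 -0.2] g -0.002
[[0.999, 0.043, 0.01], [0.043, -0.999, 0.003], [0.01, -0.002, -1.0]] q [-0.31  0.74  0.06  1.85 -0.08  0.54 -1.72]
```

View pics/w8.png

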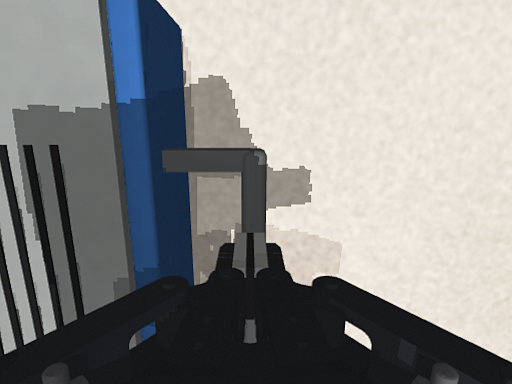

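View pics/s8z.png

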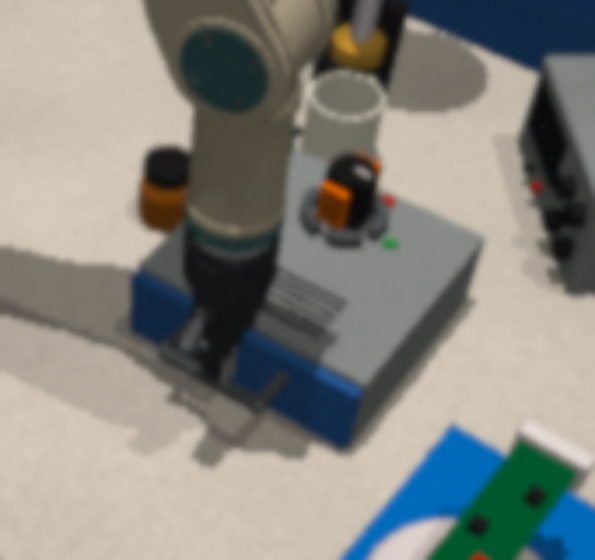

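```bash
python3 -c "
from h import *
im,d,p=load('w8');P=cloud(d,p)
for r in range(220,345,8): print(r,[(c,P[r,c].round(3).tolist()) for c in (241,250,259)])
"
```

```text
220 [(241, [0.58, 0.132, 0.066]), (250, [0.582, 0.127, 0.07]), (259, [0.582, 0.123, 0.069])]
228 [(241, [0.576, 0.131, 0.065]), (250, [0.577, 0.127, 0.069]), (259, [0.578, 0.123, 0.07])]
236 [(241, [0.577, 0.131, 0.079]), (250, [0.578, 0.127, 0.08]), (259, [0.578, 0.123, 0.079])]
244 [(241, [0.577, 0.131, 0.087]), (250, [0.577, 0.127, 0.088]), (259, [0.578, 0.123, 0.089])]
252 [(241, [0.577, 0.131, 0.095]), (250, [0.577, 0.127, 0.095]), (259, [0.577, 0.123, 0.095])]
260 [(241, [0.577, 0.13, 0.102]), (250, [0.578, 0.127, 0.103]), (259, [0.578, 0.124, 0.103])]
268 [(241, [0.577, 0.13, 0.109]), (250, [0.578, 0.127, 0.109]), (259, [0.577, 0.124, 0.108])]
276 [(241, [0.578, 0.13, 0.116]), (250, [0.574, 0.127, 0.109]), (259, [0.578, 0.124, 0.116])]
284 [(241, [0.578, 0.13, 0.121]), (250, [0.57, 0.127, 0.107]), (259, [0.579, 0.124, 0.122])]
292 [(241, [0.577, 0.13, 0.125]), (250, [0.567, 0.126, 0.108]), (259, [0.578, 0.124, 0.125])]
300 [(241, [0.574, 0.13, 0.124]), (250, [0.564, 0.126, 0.108]), (259, [0.576, 0.124, 0.126])]
308 [(241, [0.568, 0.13, 0.12]), (250, [0.561, 0.126, 0.109]), (259, [0.568, 0.123, 0.12])]
316 [(241, [0.564, 0.129, 0.119]), (250, [0.557, 0.126, 0.108]), (259, [0.565, 0.123, 0.119])]
324 [(241, [0.562, 0.129, 0.12]), (250, [0.523, 0.125, 0.069]), (259, [0.562, 0.123, 0.12])]
332 [(241, [0.559, 0.129, 0.12]), (250, [0.518, 0.124, 0.068]), (259, [0.56, 0.123, 0.121])]
340 [(241, [0.558, 0.129, 0.123]), (250, [0.514, 0.124, 0.07]), (259, [0.559, 0.123, 0.124])]
```

```bash
python3 -c "
from h import *
for f,tz in(('w7',.070),('w3',.1136),('w8',.051)):
  im,d,p=load(f);P=cloud(d,p);o=p['origin'];
  m=(d>0)&(d<.22)&(np.arange(384)[:,None]>225)
  print(f,tz,o.round(3))
  for r in (232,240,250,262):
    cs=[c for c in range(100,420) if m[r,c] and d[r,c]<.165]
    print(r,[(c,P[r,c].round(3).tolist()) for c in cs[::max(1,len(cs)//8)]])
im,_,_=load('w8');cv2.imwrite('pics/w8z.png',cv2.resize(im[130:350,150:350,::-1],None,fx=3,fy=2.7,interpolation=0))
"
```

```text
w7 0.07 [0.635 0.128 0.234]
232 [(100, [0.577, 0.198, 0.09]), (109, [0.577, 0.194, 0.091]), (118, [0.577, 0.19, 0.091]), (127, [0.577, 0.185, 0.091]), (136, [0.578, 0.181, 0.091]), (145, [0.576, 0.178, 0.086]), (154, [0.576, 0.174, 0.086]), (163, [0.576, 0.169, 0.086])]
240 [(101, [0.572, 0.198, 0.09]), (114, [0.573, 0.192, 0.091]), (127, [0.573, 0.186, 0.091]), (140, [0.573, 0.179, 0.09]), (153, [0.572, 0.174, 0.086]), (166, [0.572, 0.168, 0.085]), (194, [0.58, 0.151, 0.103]), (297, [0.581, 0.106, 0.1]), (310, [0.582, 0.1, 0.103])]
250 [(100, [0.567, 0.199, 0.09]), (117, [0.568, 0.191, 0.091]), (134, [0.568, 0.183, 0.09]), (151, [0.566, 0.176, 0.086]), (168, [0.566, 0.167, 0.085]), (185, [0.58, 0.153, 0.113]), (202, [0.574, 0.148, 0.101]), (309, [0.582, 0.102, 0.112]), (326, [0.578, 0.093, 0.104])]
262 [(100, [0.561, 0.199, 0.091]), (118, [0.562, 0.19, 0.091]), (136, [0.561, 0.182, 0.09]), (154, [0.56, 0.174, 0.086]), (172, [0.575, 0.158, 0.116]), (190, [0.579, 0.149, 0.123]), (296, [0.57, 0.105, 0.1]), (314, [0.582, 0.102, 0.123]), (332, [0.578, 0.093, 0.115])]
w3 0.1136 [0.577 0.4
[... 1518 characters left out ...]
086]), (148, [0.576, 0.171, 0.085]), (160, [0.575, 0.167, 0.081]), (235, [0.577, 0.134, 0.083]), (247, [0.578, 0.128, 0.084]), (259, [0.578, 0.123, 0.083])]
250 [(100, [0.573, 0.19, 0.09]), (116, [0.573, 0.184, 0.089]), (132, [0.571, 0.178, 0.085]), (148, [0.572, 0.171, 0.085]), (164, [0.567, 0.167, 0.075]), (227, [0.573, 0.137, 0.086]), (243, [0.577, 0.13, 0.094]), (259, [0.578, 0.123, 0.095]), (275, [0.574, 0.116, 0.086])]
262 [(100, [0.568, 0.19, 0.09]), (118, [0.568, 0.182, 0.091]), (135, [0.566, 0.177, 0.086]), (152, [0.566, 0.17, 0.085]), (169, [0.558, 0.166, 0.069]), (230, [0.573, 0.135, 0.096]), (247, [0.577, 0.128, 0.104]), (266, [0.577, 0.121, 0.103]), (283, [0.574, 0.114, 0.097])]
```

View pics/w8z.png

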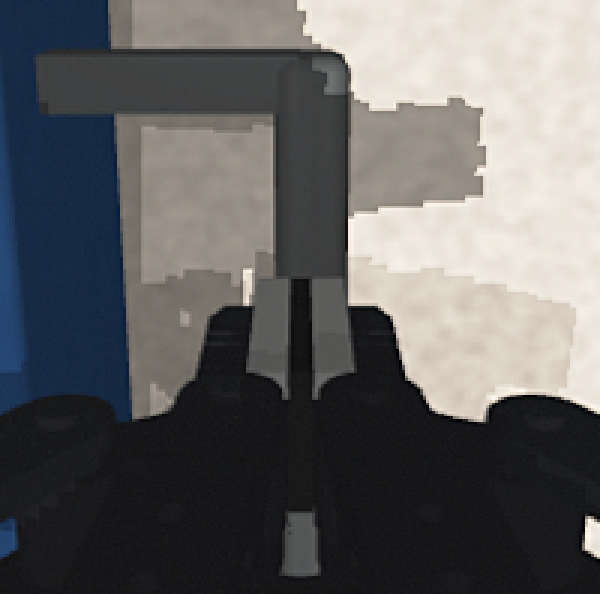

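The fingers closed fully with their visible ends at z≈0.073, resting just above the bar (bar top z=0.071). The real fingertips seem to sit about 20 mm behind the reported TCP. I'll reopen, go lower and retry.

arm_command:
  series:
    - [[0,0,0,0,0,0],[0,0,0,0,0,0],[0,0,0,0,0,0],[0,0,0,0,0,0],[0,0,0,0,0,0],[-0.1,-0.03,-0.2,0,0.07,0],[0,0,-0.25,0,0,0],[0,0,-0.05,0,0,0],[0,0,0,0,0,0]]
  grip: 0

```text
time_s: 11.9
tool_pos: [0.5621, 0.1254, 0.0286]
tool_rot: [[0.999, 0.043, -0.002], [0.043, -0.999, 0.002], [-0.002, -0.002, -1.0]]
wrist_force: [0.4, -0.4, 0.6]
grip_width: 0.507
```

```bash
python3 -c "
from h import *
st();snap('wrist','w9');snap('scene','s9')
im,_,_=load('s9');cv2.imwrite('pics/s9z.png',cv2.resize(im[80:240,230:400,::-1],None,fx=3.5,fy=3.5))
"
```

```text
t 11.9 pos [0.5621 0.1254 0.0286] F [ 0.4 -0.4  0.6] g 0.507
[[0.999, 0.043, -0.002], [0.043, -0.999, 0.002], [-0.002, -0.002, -1.0]] q [-0.3   0.78  0.05  1.86 -0.09  0.5  -1.71]
```

View pics/w9.png

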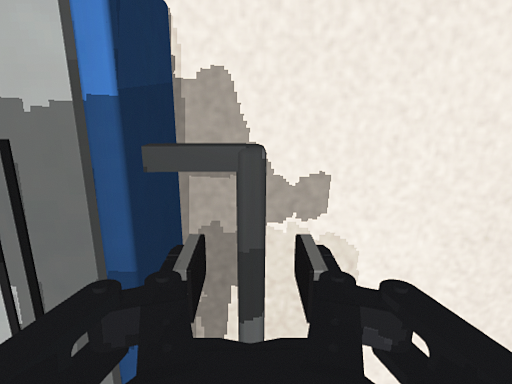

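View pics/s9z.png

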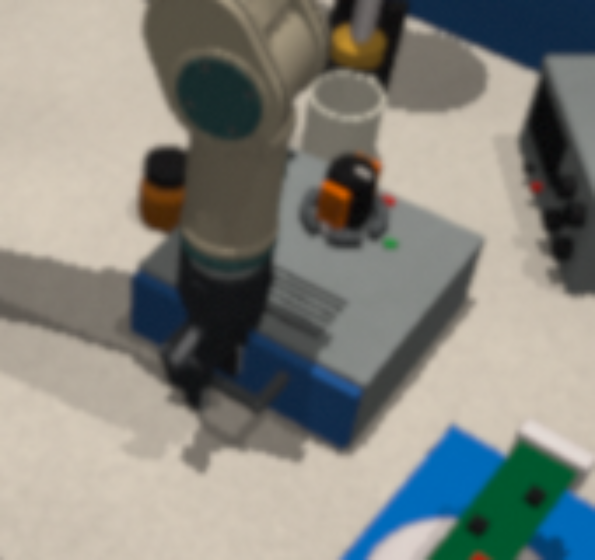

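arm_command:
  series:
    - [[0,0,0,0,0,0],[0,0,0,0,0,0],[0,0,0,0,0,0],[0,0,0,0,0,0],[0,0,0,0,0,0],[0,0,0,0,0,0]]
  grip: -1

```text
time_s: 12.6
tool_pos: [0.5628, 0.1247, 0.0296]
tool_rot: [[0.999, 0.043, -0.0], [0.043, -0.999, 0.002], [-0.0, -0.002, -1.0]]
wrist_force: [0.4, -1.6, -1.0]
grip_width: 0.129
```

The bar is gripped (about 11 mm opening). Pulling the drawer.

arm_command:
  series:
    - [[0.01,-0.3,0,0,0,0],[0.02,-0.5,0,0,0,0],[0.02,-0.5,0,0,0,0],[0.02,-0.5,0,0,0,0],[0.02,-0.5,0,0,0,0],[0.02,-0.5,0,0,0,0],[0.02,-0.5,0,0,0,0],[0,-0.1,0,0,0,0]]

```text
time_s: 13.4
tool_pos: [0.5688, -0.0076, 0.0295]
tool_rot: [[0.999, 0.047, 0.004], [0.047, -0.999, 0.015], [0.004, -0.014, -1.0]]
wrist_force: [2.1, 1.2, -2.0]
grip_width: 0.129
```

Moved 132 mm. Another 24 mm to go.

arm_command:
  series:
    - [[0.01,-0.3,0,-0.08,0,0],[0.01,-0.25,0,0,0,0],[0,-0.1,0,0,0,0],[0,0,0,0,0,0]]

```text
time_s: 13.8
tool_pos: [0.57, -0.0327, 0.0296]
tool_rot: [[0.999, 0.048, 0.004], [0.048, -0.999, 0.006], [0.004, -0.006, -1.0]]
wrist_force: [1.8, 1.3, -1.1]
grip_width: 0.129
```

arm_command:
  series:
    - [[0,0,0,0,0,0],[0,0,0,0,0,0],[0,0,0,0,0,0],[0,0,0.4,0,0,0],[0,0,1,0,0,0],[0,0,1,0,0,0],[0,0,1,0,0,0],[0,0,1,0,0,0],[0,0,1,0,0,0],[0,0,0,0,0,0]]
  grip: 0

```text
time_s: 14.8
tool_pos: [0.5656, -0.0314, 0.2535]
tool_rot: [[0.999, 0.053, -0.001], [0.053, -0.999, 0.004], [-0.001, -0.004, -1.0]]
wrist_force: [-0.1, 0.2, -0.1]
grip_width: 0.503
```

```bash
python3 -c "
from h import *
st();snap('wrist','w10')
im,d,p=load('w10');P=cloud(d,p)
hd=(P[...,2]>.055)&(P[...,2]<.078)&(d>0)&(P[...,1]<.17)&(P[...,1]>-.1)&(P[...,0]>.45)&(P[...,0]<.66)
fc=(P[...,2]>.082)&(P[...,2]<.094)&(d>0)&(P[...,1]<.06)
if fc.sum(): print(cv2.minAreaRect(P[fc][:,:2].astype(np.float32)*1000))
"
```

```text
t 14.8 pos [ 0.5656 -0.0314  0.2535] F [-0.1  0.2 -0.1] g 0.503
[[0.999, 0.053, -0.001], [0.053, -0.999, 0.004], [-0.001, -0.004, -1.0]] q [-0.01  0.46  0.03  1.7  -0.02  0.98 -1.49]
((564.6668701171875, 15.03813362121582), (238.8405303955078, 12.309500694274902), 2.555621862411499)
```

View pics/w10.png

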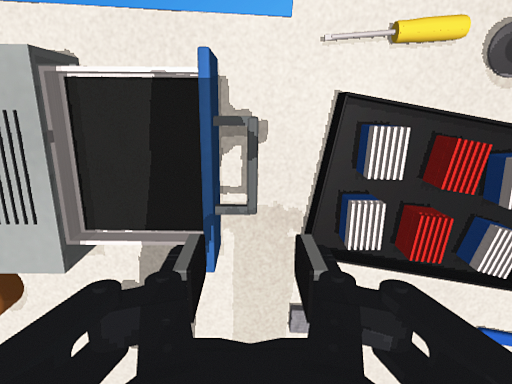

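The drawer is about 158 mm out and empty, with its face centre at (0.5647, 0.015). Next I go above the bin to measure the modules.

arm_command:
  series:
    - [[-0.2,-1,0.3,0,0,0],[-0.2,-1,0.3,0,0,0],[-0.2,-1,0.3,0,0,0],[-0.2,-1,0.3,0,0,0],[-0.1,-1,0.2,0,0,0],[0,-0.5,0,0,0,0],[0,0,0,0,0,0],[0,0,0,0,0,0]]
  grip: 0.6

```text
time_s: 15.65
tool_pos: [0.519, -0.2535, 0.2993]
tool_rot: [[0.998, 0.06, -0.023], [0.061, -0.998, 0.01], [-0.022, -0.011, -1.0]]
wrist_force: [0.7, 0.6, -0.5]
grip_width: 0.804
```

```bash
cat > mods.py <<'E'
from h import *
def mods(f,cam='wrist'):
    s=st();im,d,p=snap(cam,f);P=cloud(d,p);hsv=cv2.cvtColor(im,cv2.COLOR_RGB2HSV)
    m=(d>0)&(P[...,2]>.045)&(P[...,2]<.08)&(P[...,1]<-.08)&(P[...,1]>-.5)&(P[...,0]>.38)&(P[...,0]<.68)
    m=cv2.morphologyEx(m.astype(np.uint8),cv2.MORPH_CLOSE,np.ones((5,5)))
    nn,l,ss,c=cv2.connectedComponentsWithStats(m)
    for i in range(1,nn):
        if ss[i,4]>150:
            k=(l==i); q=P[k&(P[...,2]>.045)&(d>0)]
            red=np.mean(((hsv[...,0]<8)|(hsv[...,0]>172))[k]&(hsv[...,1][k]>150))
            r=cv2.minAreaRect(q[:,:2].astype(np.float32)*1000)
            print('RED ' if red>.4 else 'mod ',c[i].round(0),'z',np.percentile(q[:,2],[50,98]).round(3),'mean',q[:,:2].mean(0).round(4),'rect',np.round(r[0],1),np.round(r[1],1),round(r[2],1))
    b=(d>0)&(abs(P[...,2]-.036)<.004)&(P[...,1]<-.05)&(P[...,1]>-.5)&(P[...,0]>.38)&(P[...,0]<.7)&(hsv[...,2]<60)
    print('bin',b.sum(),cv2.minAreaRect(P[b][:,:2].astype(np.float32)*1000))
E
python3 -c "
from mods import *
mods('w11')"
```

```text
t 15.65 pos [ 0.519  -0.2535  0.2993] F [ 0.7  0.6 -0.5] g 0.804
[[0.998, 0.06, -0.023], [0.061, -0.998, 0.01], [-0.022, -0.011, -1.0]] q [ 0.36  0.45  0.07  1.58 -0.03  1.14 -1.07]
mod  [203.  95.] z [0.048 0.05 ] mean [ 0.5883 -0.1884] rect [ 587.4 -188.5] [59.8 40.3] 1.4
RED  [277. 109.] z [0.048 0.05 ] mean [ 0.5771 -0.2812] rect [ 576.8 -281. ] [40.1 59.6] 83.1
mod  [338. 126.] z [0.048 0.05 ] mean [ 0.5618 -0.3599] rect [ 560.8 -360. ] [60.2 40.6] 6.4
mod  [192. 167.] z [0.048 0.05 ] mean [ 0.4969 -0.1764] rect [ 496.2 -176.5] [60.5 40.3] 2.8
RED  [254. 180.] z [0.049 0.05 ] mean [ 0.4847 -0.2594] rect [ 483.7 -259. ] [40.  60.4] 86.7
mod  [323. 195.] z [0.048 0.05 ] mean [ 0.4708 -0.3524] rect [ 469.7 -352.2] [41.1 60.4] 76.7
bin 2046 ((531.5084838867188, -270.87139892578125), (298.6032409667969, 208.52005004882812), 82.89583587646484)
```

View pics/w11.png

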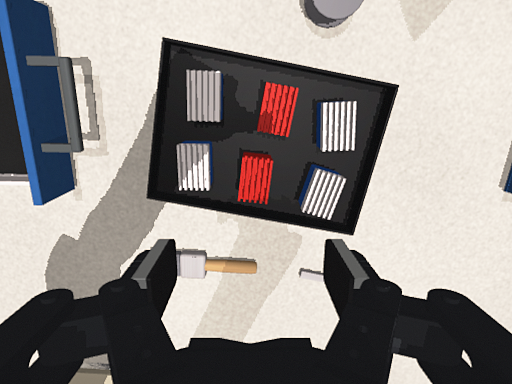

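The wrist view shows all six blocks clearly, each 60×40 with its top at z=0.050. Going to the module at (0.587, −0.1885) first.

arm_command:
  series:
    - [[0.7,0.7,-0.6,-0.07,-0.16,-0.25],[0.8,0.7,-0.8,0,0,0],[0.2,0.2,-0.9,0,0,0],[0,0,-0.9,0,0,0],[0,0,-0.6,0,0,0],[0,0,0,0,0,0]]
  grip: 0.5

```text
time_s: 16.3
tool_pos: [0.5898, -0.1715, 0.1406]
tool_rot: [[0.999, 0.04, -0.0], [0.04, -0.999, 0.007], [0.0, -0.007, -1.0]]
wrist_force: [0.2, 0.7, -0.4]
grip_width: 0.75
```

arm_command:
  series:
    - [[-0.06,-0.42,-0.5,-0.05,0,-0.1],[0,0,-0.6,0,0,0],[0,0,-0.3,0,0,0],[0,0,0,0,0,0]]

```text
time_s: 16.7
tool_pos: [0.5903, -0.1825, 0.0864]
tool_rot: [[0.999, 0.034, 0.004], [0.034, -0.999, 0.002], [0.004, -0.002, -1.0]]
wrist_force: [0.2, -0.6, 0.8]
grip_width: 0.748
```

arm_command:
  series:
    - [[-0.07,-0.16,-0.3,0,0.03,-0.08],[0,0,-0.5,0,0,0],[0,0,-0.5,0,0,0],[0,0,0,0,0,0],[0,0,0,0,0,0]]

```text
time_s: 17.2
tool_pos: [0.5914, -0.1905, 0.0377]
tool_rot: [[1.0, 0.022, 0.008], [0.022, -1.0, -0.0], [0.008, 0.001, -1.0]]
wrist_force: [0.5, 0.2, 0.8]
grip_width: 0.75
```

```bash
python3 -c "
from h import *
st();snap('wrist','w12')"
```

```text
t 17.2 pos [ 0.5914 -0.1905  0.0377] F [0.5 0.2 0.8] g 0.75
[[1.0, 0.022, 0.008], [0.022, -1.0, -0.0], [0.008, 0.001, -1.0]] q [ 0.24  0.8   0.04  1.74 -0.06  0.59 -1.23]
```

View pics/w12.png

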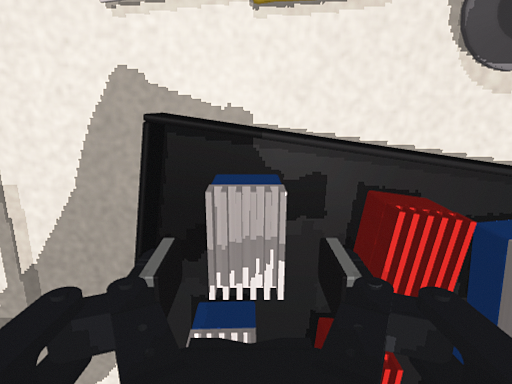

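The module at (245,240) is centred between the pads. Lowering and gripping.

arm_command:
  series:
    - [[-0.1,0.04,-0.3,0,0.06,0],[0,0,-0.35,0,0,0],[0,0,0,0,0,0]]

```text
time_s: 17.55
tool_pos: [0.5885, -0.1893, 0.0123]
tool_rot: [[1.0, 0.022, 0.003], [0.022, -1.0, -0.002], [0.003, 0.002, -1.0]]
wrist_force: [-1.1, 0.7, 0.3]
grip_width: 0.751
```

arm_command:
  series:
    - [[0,0,0,0,0,0],[0,0,0,0,0,0],[0,0,0,0,0,0],[0,0,0,0,0,0],[0,0,0,0,0,0],[0,0,0,0,0,0]]
  grip: -1
  squeeze: 50

```text
time_s: 18.15
tool_pos: [0.5885, -0.1892, 0.0125]
tool_rot: [[1.0, 0.022, 0.003], [0.022, -1.0, -0.001], [0.003, 0.002, -1.0]]
wrist_force: [0.9, -0.1, -0.8]
grip_width: 0.454
```

arm_command:
  series:
    - [[0,0,0.4,0,0,0],[0,0,0.8,0,0,0],[0,0,0.9,0,0,0],[0,0,0.9,0,0,0],[0,0,0.7,0,0,0],[0,0,0,0,0,0]]

```text
time_s: 18.75
tool_pos: [0.587, -0.189, 0.1704]
tool_rot: [[1.0, 0.021, 0.003], [0.021, -1.0, -0.002], [0.003, 0.002, -1.0]]
wrist_force: [1.0, -0.7, 0.2]
grip_width: 0.453
```

```bash
python3 -c "
from h import *
st();snap('wrist','w13')"
```

```text
t 18.75 pos [ 0.587  -0.189   0.1704] F [ 1.  -0.7  0.2] g 0.453
[[1.0, 0.021, 0.003], [0.021, -1.0, -0.002], [0.003, 0.002, -1.0]] q [ 0.23  0.62  0.06  1.66 -0.05  0.86 -1.24]
```

View pics/w13.png

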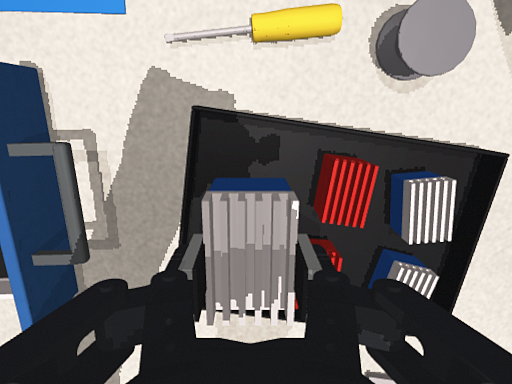

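The module is held squarely in the pads at (250,255). Carrying it to the drawer's right-rear spot (0.605, 0.139).

arm_command:
  series:
    - [[0.05,0.8,0,0,0,0.95],[0.05,0.8,0,0,0,0.95],[0.05,0.8,0,0,0,0.95],[0.05,0.8,0,0,0,0.95],[0.05,0.8,0,0,0,0.95],[0.05,0.8,0,0,0,0.95],[0.05,0.8,0,0,0,0.95],[0.05,0.8,0,0,0,0.95],[0.05,0.8,0,0,0,0.95],[0,0.6,0,0,0,0.95],[0,0.3,0,0,0,0.95],[0,0,0,0,0,0.8]]

```text
time_s: 20.0
tool_pos: [0.5891, 0.1458, 0.1571]
tool_rot: [[-0.083, 0.996, -0.013], [0.996, 0.083, -0.012], [-0.011, -0.013, -1.0]]
wrist_force: [-0.5, 0.6, -0.2]
grip_width: 0.453
```

```bash
python3 -c "
from h import *
st();snap('wrist','w14')"
```

```text
t 20.0 pos [0.5891 0.1458 0.1571] F [-0.5  0.6 -0.2] g 0.453
[[-0.083, 0.996, -0.013], [0.996, 0.083, -0.012], [-0.011, -0.013, -1.0]] q [-0.06  0.66 -0.38  1.67  0.3   0.88 -0.48]
```

View pics/w14.png

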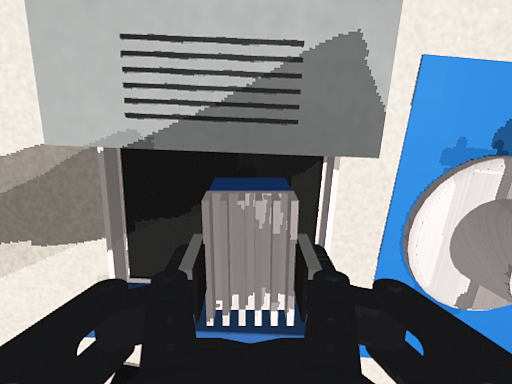

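arm_command:
  series:
    - [[0.4,-0.17,0,0.09,-0.09,-0.25],[0.05,0,-0.4,0,0,0],[0,0,-0.6,0,0,0],[0,0,-0.4,0,0,0],[0,0,0,0,0,0]]

```text
time_s: 20.55
tool_pos: [0.6079, 0.1312, 0.0935]
tool_rot: [[-0.031, 1.0, -0.004], [1.0, 0.031, -0.003], [-0.003, -0.004, -1.0]]
wrist_force: [-0.6, 0.1, -2.3]
grip_width: 0.452
```

arm_command:
  series:
    - [[-0.06,0.17,-0.2,0,0,-0.1],[0,0,-0.5,0,0,0],[0,0,-0.5,0,0,0],[0,0,0,0,0,0]]

```text
time_s: 20.95
tool_pos: [0.606, 0.1379, 0.0432]
tool_rot: [[-0.008, 1.0, -0.003], [1.0, 0.008, -0.002], [-0.002, -0.003, -1.0]]
wrist_force: [-0.6, 0.7, -0.7]
grip_width: 0.452
```

arm_command:
  series:
    - [[0,0,-0.25,0,0,0.2],[0,0,-0.2,0,0,0],[0,0,-0.04,0,0,0],[0,0,0,0,0,0]]

```text
time_s: 21.35
tool_pos: [0.6076, 0.1391, 0.0243]
tool_rot: [[-0.037, 0.999, 0.001], [0.999, 0.037, -0.001], [-0.001, 0.001, -1.0]]
wrist_force: [-0.6, -0.1, -1.0]
grip_width: 0.452
```

arm_command:
  series:
    - [[0,0,-0.03,0,0,0],[0,0,0,0,0,0],[0,0,0,0,0,0],[0,0,0,0,0,0],[0,0,0.5,0,0,0],[0,0,0.9,0,0,0],[0,0,1,0,0,0],[0,0,1,0,0,0],[0,0,1,0,0,0],[0,0,0.9,0,0,0],[0,0,0,0,0,0]]
  grip: 0.4

```text
time_s: 22.45
tool_pos: [0.6071, 0.1392, 0.2456]
tool_rot: [[-0.037, 0.999, 0.004], [0.999, 0.037, -0.0], [-0.0, 0.004, -1.0]]
wrist_force: [-0.2, 0.2, 0.1]
grip_width: 0.7
```

```bash
python3 -c "
from h import *
st();snap('wrist','w15')"
```

```text
t 22.45 pos [0.6071 0.1392 0.2456] F [-0.2  0.2  0.1] g 0.7
[[-0.037, 0.999, 0.004], [0.999, 0.037, -0.0], [-0.0, 0.004, -1.0]] q [-0.03  0.58 -0.4   1.55  0.25  1.06 -0.45]
```

View pics/w15.png

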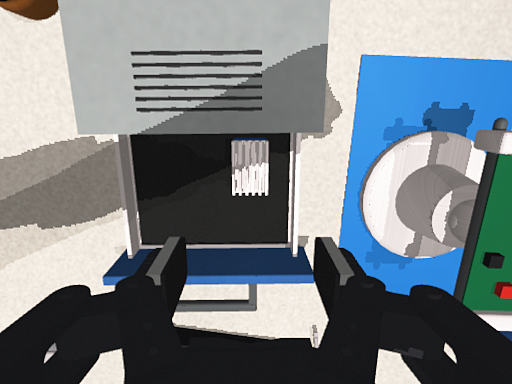

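Module 1 stands in the drawer at (250,167). Back for the module at (0.496, −0.1765).

arm_command:
  series:
    - [[-0.3,-0.9,0,0,0,-1],[-0.3,-0.9,0,0,0,-1],[-0.3,-0.9,0,0,0,-1],[-0.3,-0.9,0,0,0,-1],[-0.3,-0.9,0,0,0,-1],[-0.3,-0.9,0,0,0,-1],[-0.3,-0.9,0,0,0,-1],[-0.3,-0.9,0,0,0,-1],[-0.2,-0.6,0,0,0,-1],[-0.2,-0.4,0,0,0,-1],[0,-0.1,0,0,0,-0.9],[0,0,0,0,0,0]]
  grip: 0.5

```text
time_s: 23.7
tool_pos: [0.4743, -0.2047, 0.2288]
tool_rot: [[1.0, 0.021, -0.018], [0.021, -1.0, 0.011], [-0.018, -0.011, -1.0]]
wrist_force: [0.0, 0.5, -0.8]
grip_width: 0.748
```

```bash
python3 -c "
from mods import *
mods('w16')"
```

```text
t 23.7 pos [ 0.4743 -0.2047  0.2288] F [ 0.   0.5 -0.8] g 0.748
[[1.0, 0.021, -0.018], [0.021, -1.0, 0.011], [-0.018, -0.011, -1.0]] q [ 0.33  0.43  0.04  1.84 -0.03  0.89 -1.17]
RED  [331.  66.] z [0.048 0.05 ] mean [ 0.5777 -0.2812] rect [ 577.  -281.1] [40.5 60.2] 82.8
mod  [407.  85.] z [0.048 0.05 ] mean [ 0.5617 -0.3599] rect [ 561. -360.] [60.  41.3] 6.6
mod  [226. 145.] z [0.048 0.05 ] mean [ 0.4972 -0.1761] rect [ 496.5 -176.6] [59.9 40.1] 2.7
RED  [302. 158.] z [0.048 0.05 ] mean [ 0.485  -0.2593] rect [ 484. -259.] [40.2 60.4] 86.8
mod  [387. 173.] z [0.048 0.05 ] mean [ 0.4709 -0.3522] rect [ 469.9 -352.1] [41.4 60. ] 76.7
bin 2953 ((531.469482421875, -271.14404296875), (299.1396789550781, 208.9148406982422), 82.85417175292969)
```

View pics/w16.png

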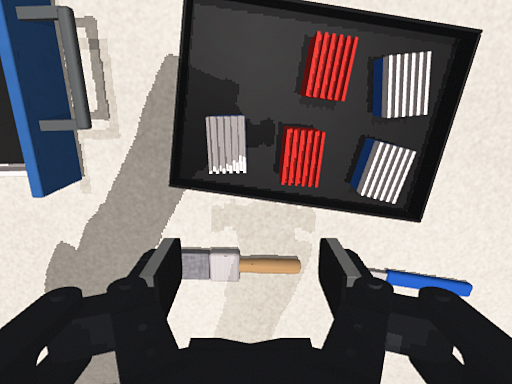

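arm_command:
  series:
    - [[0.5,0.65,-0.5,-0.08,-0.13,0.19],[0.05,0.05,-0.8,0,0,0],[0,0,-0.8,0,0,0],[0,0,-0.6,0,0,0],[0,0,0,0,0,0]]

```text
time_s: 24.25
tool_pos: [0.4976, -0.1702, 0.116]
tool_rot: [[0.997, 0.074, 0.001], [0.074, -0.997, 0.002], [0.001, -0.002, -1.0]]
wrist_force: [0.3, 0.0, -0.3]
grip_width: 0.751
```

arm_command:
  series:
    - [[-0.03,-0.15,-0.3,0,0,-0.12],[0,0,-0.6,0,0,0],[0,0,-0.4,0,0,0],[0,0,0,0,0,0]]

```text
time_s: 24.65
tool_pos: [0.4987, -0.1768, 0.0639]
tool_rot: [[0.998, 0.062, 0.006], [0.062, -0.998, 0.001], [0.006, -0.001, -1.0]]
wrist_force: [-0.0, 0.2, 1.0]
grip_width: 0.752
```

arm_command:
  series:
    - [[-0.07,0,-0.5,0,0.04,-0.1],[0,0,-0.5,0,0,0],[0,0,-0.25,0,0,0],[0,0,0,0,0,0],[0,0,0,0,0,0]]

```text
time_s: 25.15
tool_pos: [0.5002, -0.1793, 0.0173]
tool_rot: [[0.999, 0.048, 0.009], [0.048, -0.999, -0.002], [0.009, 0.002, -1.0]]
wrist_force: [0.7, -0.1, 0.4]
grip_width: 0.751
```

arm_command:
  series:
    - [[-0.1,0.07,-0.12,0,0.06,0],[0,0,0,0,0,0]]

```text
time_s: 25.35
tool_pos: [0.4971, -0.1767, 0.014]
tool_rot: [[0.999, 0.048, 0.003], [0.048, -0.999, -0.003], [0.003, 0.003, -1.0]]
wrist_force: [0.3, -0.3, -0.2]
grip_width: 0.747
```

arm_command:
  series:
    - [[0,0,0,0,0,0],[0,0,0,0,0,0],[0,0,0,0,0,0],[0,0,0,0,0,0],[0,0,0,0,0,0],[0,0,0,0,0,0]]
  grip: -1

```text
time_s: 25.95
tool_pos: [0.4975, -0.1768, 0.0151]
tool_rot: [[0.999, 0.048, 0.004], [0.048, -0.999, -0.003], [0.004, 0.003, -1.0]]
wrist_force: [0.8, -0.4, -1.5]
grip_width: 0.45
```

arm_command:
  series:
    - [[0,0,0.4,0,0,0],[0,0,0.8,0,0,0],[0,0,0.9,0,0,0],[0,0,0.9,0,0,0],[0,0,0.7,0,0,0],[0,0,0,0,0,0]]

```text
time_s: 26.55
tool_pos: [0.4946, -0.1758, 0.1663]
tool_rot: [[0.999, 0.048, -0.002], [0.048, -0.999, -0.001], [-0.002, 0.001, -1.0]]
wrist_force: [0.3, -0.4, -1.2]
grip_width: 0.449
```

```bash
python3 -c "
from h import *
st();snap('wrist','w17')"
```

```text
t 26.55 pos [ 0.4946 -0.1758  0.1663] F [ 0.3 -0.4 -1.2] g 0.449
[[0.999, 0.048, -0.002], [0.048, -0.999, -0.001], [-0.002, 0.001, -1.0]] q [ 0.27  0.51  0.03  1.91 -0.02  0.72 -1.22]
```

View pics/w17.png

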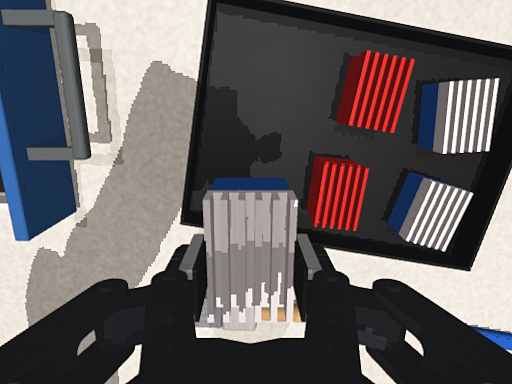

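Held well. Carrying it to spot A (0.513, 0.135).

arm_command:
  series:
    - [[0.1,0.8,0,0,0,0.95],[0.1,0.8,0,0,0,0.95],[0.1,0.8,0,0,0,0.95],[0.1,0.8,0,0,0,0.95],[0.1,0.8,0,0,0,0.95],[0.1,0.8,0,0,0,0.95],[0.1,0.8,0,0,0,0.95],[0.1,0.8,0,0,0,0.95],[0.1,0.7,0,0,0,0.95],[0,0.5,0,0,0,0.95],[0,0.2,0,0,0,0.9],[0,0,0,0,0,0.5]]

```text
time_s: 27.8
tool_pos: [0.5145, 0.1483, 0.1454]
tool_rot: [[-0.061, 0.998, -0.022], [0.998, 0.061, -0.019], [-0.017, -0.023, -1.0]]
wrist_force: [-0.1, -0.2, -1.8]
grip_width: 0.454
```

arm_command:
  series:
    - [[0,-0.3,0,0.14,-0.16,-0.08],[0,0,-0.4,0,0,0],[0,0,-0.5,0,0,0],[0,0,0,0,0,0]]

```text
time_s: 28.2
tool_pos: [0.5092, 0.1363, 0.1018]
tool_rot: [[-0.055, 0.998, -0.011], [0.999, 0.055, 0.002], [0.003, -0.011, -1.0]]
wrist_force: [-0.5, -1.0, -1.2]
grip_width: 0.455
```

arm_command:
  series:
    - [[0.1,-0.02,-0.4,0,-0.07,0],[0,0,-0.6,0,0,0],[0,0,-0.4,0,0,0],[0,0,0,0,0,0]]

```text
time_s: 28.6
tool_pos: [0.5113, 0.1357, 0.0422]
tool_rot: [[-0.055, 0.998, -0.007], [0.998, 0.055, 0.003], [0.003, -0.006, -1.0]]
wrist_force: [-0.5, -0.8, -1.9]
grip_width: 0.451
```

arm_command:
  series:
    - [[0.03,0,-0.25,0,-0.04,0],[0,0,-0.12,0,0,0],[0,0,0,0,0,0]]

```text
time_s: 28.9
tool_pos: [0.513, 0.1363, 0.0272]
tool_rot: [[-0.055, 0.998, -0.0], [0.998, 0.055, 0.004], [0.004, 0.0, -1.0]]
wrist_force: [0.4, -0.7, -0.9]
grip_width: 0.457
```

arm_command:
  series:
    - [[0,0,-0.05,0,0,0],[0,0,0,0,0,0],[0,0,0,0,0,0],[0,0,0,0,0,0],[0,0,0.5,0,0,0],[0,0,0.9,0,0,0],[0,0,1,0,0,0],[0,0,1,0,0,0],[0,0,1,0,0,0],[0,0,0.9,0,0,0],[0,0,0,0,0,0]]
  grip: 0.4

```text
time_s: 30.0
tool_pos: [0.5129, 0.1369, 0.2483]
tool_rot: [[-0.056, 0.998, 0.004], [0.998, 0.056, 0.005], [0.005, 0.004, -1.0]]
wrist_force: [0.4, -0.2, 0.8]
grip_width: 0.698
```

```bash
python3 -c "
from h import *
st();snap('wrist','w18')"
```

```text
t 30.0 pos [0.5129 0.1369 0.2483] F [ 0.4 -0.2  0.8] g 0.698
[[-0.056, 0.998, 0.004], [0.998, 0.056, 0.005], [0.005, 0.004, -1.0]] q [ 0.02  0.44 -0.48  1.8   0.24  0.96 -0.5 ]
```

View pics/w18.png

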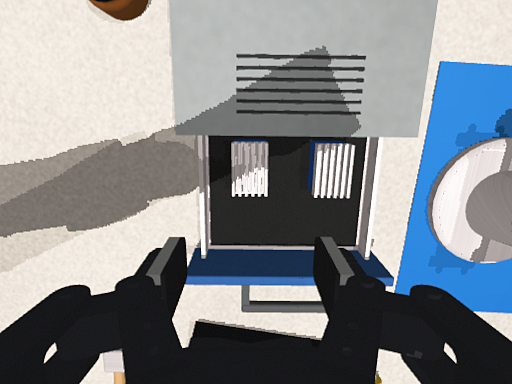

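Two modules stand side by side at (250,168) and (333,170). Next, the module at (0.561, −0.360).

arm_command:
  series:
    - [[0.05,-1,0,0,0,-0.95],[0.05,-1,0,0,0,-0.95],[0.05,-1,0,0,0,-0.95],[0.05,-1,0,0,0,-0.95],[0.05,-1,0,0,0,-0.95],[0.05,-1,0,0,0,-0.95],[0.05,-1,0,0,0,-0.95],[0.05,-1,0,0,0,-0.95],[0.05,-1,0,0,0,-0.95],[0.05,-1,0,0,0,-0.95],[0,-0.6,0,0,0,-0.9],[0,-0.2,0,0,0,-0.3]]
  grip: 0.5

```text
time_s: 31.25
tool_pos: [0.518, -0.3096, 0.2318]
tool_rot: [[0.997, 0.078, -0.011], [0.078, -0.997, 0.01], [-0.011, -0.011, -1.0]]
wrist_force: [0.0, 0.3, 0.6]
grip_width: 0.748
```

arm_command:
  series:
    - [[0.2,0,0,0,0,0],[0,0,0,0,0,0]]

```text
time_s: 31.45
tool_pos: [0.5255, -0.3084, 0.2297]
tool_rot: [[0.997, 0.08, -0.015], [0.08, -0.997, 0.012], [-0.014, -0.013, -1.0]]
wrist_force: [0.4, 0.2, -0.1]
grip_width: 0.748
```

```bash
python3 -c "
from mods import *
mods('w19')"
```

```text
t 31.45 pos [ 0.5255 -0.3084  0.2297] F [ 0.4  0.2 -0.1] g 0.748
[[0.997, 0.08, -0.015], [0.08, -0.997, 0.012], [-0.014, -0.013, -1.0]] q [ 0.49  0.56 -0.    1.59 -0.    1.01 -1.  ]
RED  [230. 116.] z [0.048 0.05 ] mean [ 0.5775 -0.2808] rect [ 576.9 -281. ] [40.  59.8] 83.0
mod  [303. 137.] z [0.048 0.05 ] mean [ 0.5616 -0.3597] rect [ 561.  -360.1] [60.  40.4] 6.4
RED  [205. 199.] z [0.048 0.05 ] mean [ 0.485  -0.2588] rect [ 484.  -259.1] [40.2 60.4] 87.0
mod  [286. 217.] z [0.048 0.05 ] mean [ 0.4708 -0.3526] rect [ 470.1 -352.2] [40.3 59.9] 76.7
bin 2846 ((531.3301391601562, -271.06890869140625), (298.5608825683594, 208.751708984375), 82.80181884765625)
```

View pics/w19.png

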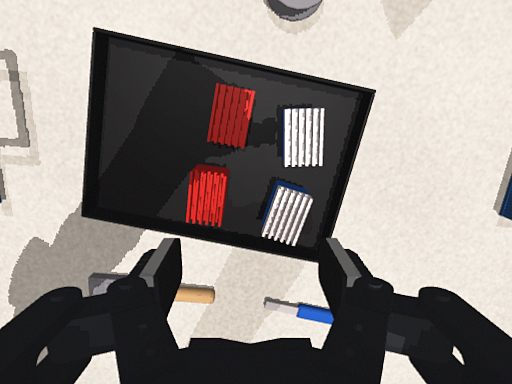

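arm_command:
  series:
    - [[0.45,-0.65,-0.4,-0.09,-0.11,0.15],[0.4,-0.6,-0.7,0,0,0],[0,0,-0.9,0,0,0],[0,0,-0.6,0,0,0],[0,0,0,0,0,0]]

```text
time_s: 32.0
tool_pos: [0.5646, -0.3485, 0.1242]
tool_rot: [[0.992, 0.123, 0.005], [0.123, -0.992, 0.004], [0.005, -0.004, -1.0]]
wrist_force: [0.5, 0.7, -0.1]
grip_width: 0.751
```

arm_command:
  series:
    - [[-0.09,-0.27,-0.4,-0.03,0.03,-0.06],[0,0,-0.6,0,0,0],[0,0,-0.4,0,0,0],[0,0,0,0,0,0]]

```text
time_s: 32.4
tool_pos: [0.5637, -0.3586, 0.0695]
tool_rot: [[0.993, 0.12, 0.005], [0.12, -0.993, -0.002], [0.005, 0.003, -1.0]]
wrist_force: [0.6, -0.2, -1.2]
grip_width: 0.751
```

arm_command:
  series:
    - [[-0.08,-0.03,-0.5,0,0.04,-0.05],[0,0,-0.5,0,0,0],[0,0,-0.25,0,0,0],[0,0,0,0,0,0],[0,0,0,0,0,0]]

```text
time_s: 32.9
tool_pos: [0.5647, -0.3624, 0.0249]
tool_rot: [[0.993, 0.115, 0.009], [0.115, -0.993, -0.008], [0.008, 0.009, -1.0]]
wrist_force: [0.3, 0.2, 0.6]
grip_width: 0.749
```

arm_command:
  series:
    - [[-0.1,0.06,-0.2,0.06,0.06,0],[0,0,-0.1,0,0,0],[0,0,0,0,0,0]]

```text
time_s: 33.2
tool_pos: [0.5619, -0.3608, 0.0148]
tool_rot: [[0.993, 0.115, 0.003], [0.115, -0.993, -0.001], [0.003, 0.002, -1.0]]
wrist_force: [-0.3, -0.3, 0.2]
grip_width: 0.75
```

arm_command:
  series:
    - [[0,0,0,0,0,0],[0,0,0,0,0,0],[0,0,0,0,0,0],[0,0,0,0,0,0],[0,0,0,0,0,0],[0,0,0,0,0,0]]
  grip: -1

```text
time_s: 33.8
tool_pos: [0.5621, -0.3607, 0.0153]
tool_rot: [[0.993, 0.115, 0.003], [0.115, -0.993, -0.001], [0.003, 0.002, -1.0]]
wrist_force: [0.3, 0.2, -0.8]
grip_width: 0.454
```

arm_command:
  series:
    - [[0,0,0.4,0,0,0],[0,0,0.8,0,0,0],[0,0,0.9,0,0,0],[0,0,0.9,0,0,0],[0,0,0.7,0,0,0],[0,0,0,0,0,0]]

```text
time_s: 34.4
tool_pos: [0.56, -0.3596, 0.1719]
tool_rot: [[0.993, 0.115, 0.002], [0.115, -0.993, -0.0], [0.002, 0.001, -1.0]]
wrist_force: [1.0, 0.2, -1.7]
grip_width: 0.454
```

```bash
python3 -c "
from h import *
st();snap('wrist','w20')"
```

```text
t 34.4 pos [ 0.56   -0.3596  0.1719] F [ 1.   0.2 -1.7] g 0.454
[[0.993, 0.115, 0.002], [0.115, -0.993, -0.0], [0.002, 0.001, -1.0]] q [ 0.54  0.69 -0.01  1.51  0.01  0.94 -0.93]
```

View pics/w20.png

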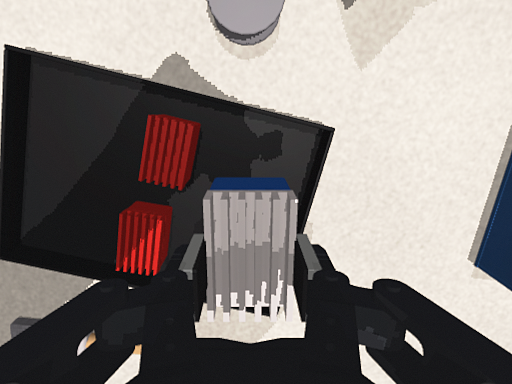

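Held. Carrying it to spot D (0.6085, 0.067).

arm_command:
  series:
    - [[0.1,0.9,0,0,0,0.9],[0.1,1,0,0,0,0.9],[0.1,1,0,0,0,0.9],[0.1,1,0,0,0,0.9],[0.1,1,0,0,0,0.9],[0.1,1,0,0,0,0.9],[0.1,1,0,0,0,0.9],[0.1,1,0,0,0,0.9],[0.1,1,0,0,0,0.9],[0.1,1,0,0,0,0.9],[0.1,0.5,0,0,0,0.9],[0.1,0.1,0,0,0,0.7]]

```text
time_s: 35.65
tool_pos: [0.5897, 0.0759, 0.1557]
tool_rot: [[-0.082, 0.996, -0.019], [0.997, 0.081, -0.012], [-0.01, -0.02, -1.0]]
wrist_force: [0.1, 0.3, -1.6]
grip_width: 0.459
```

```bash
python3 -c "
from h import *
st();snap('wrist','w21')"
```

```text
t 35.65 pos [0.5897 0.0759 0.1557] F [ 0.1  0.3 -1.6] g 0.459
[[-0.082, 0.996, -0.019], [0.997, 0.081, -0.012], [-0.01, -0.02, -1.0]] q [ 0.08  0.65 -0.42  1.7   0.33  0.88 -0.4 ]
```

View pics/w21.png

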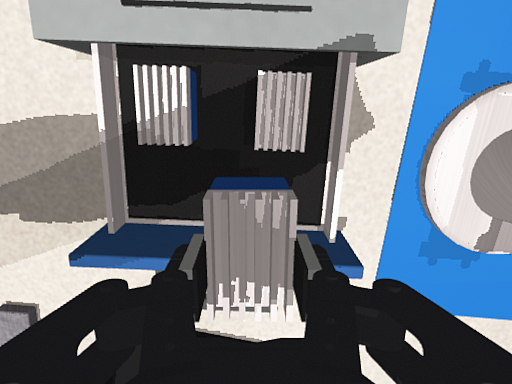

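arm_command:
  series:
    - [[0.45,-0.2,0,0.09,-0.14,-0.2],[0.05,0,-0.4,0,0,0],[0,0,-0.5,0,0,0],[0,0,0,0,0,0]]

```text
time_s: 36.1
tool_pos: [0.61, 0.0622, 0.1138]
tool_rot: [[-0.043, 0.999, -0.003], [0.999, 0.043, -0.001], [-0.0, -0.003, -1.0]]
wrist_force: [-0.2, 0.6, -2.3]
grip_width: 0.455
```

arm_command:
  series:
    - [[-0.03,0.12,-0.3,0,0,0],[0,0,-0.6,0,0,0],[0,0,-0.5,0,0,0],[0,0,0,0,0,0],[0,0,0,0,0,0]]

```text
time_s: 36.6
tool_pos: [0.608, 0.065, 0.054]
tool_rot: [[-0.035, 0.999, -0.004], [0.999, 0.035, -0.001], [-0.001, -0.004, -1.0]]
wrist_force: [0.4, 0.6, -0.7]
grip_width: 0.451
```

arm_command:
  series:
    - [[0,0.05,-0.4,0,-0.03,0],[0,0,-0.25,0,0,0],[0,0,-0.05,0,0,0],[0,0,0,0,0,0]]

```text
time_s: 37.0
tool_pos: [0.6106, 0.0675, 0.0287]
tool_rot: [[-0.034, 0.999, 0.006], [0.999, 0.034, -0.001], [-0.001, 0.006, -1.0]]
wrist_force: [0.7, 0.5, -2.4]
grip_width: 0.448
```

arm_command:
  series:
    - [[-0.03,0,-0.07,0,0.04,0],[0,0,0,0,0,0]]

```text
time_s: 37.2
tool_pos: [0.6102, 0.0675, 0.027]
tool_rot: [[-0.033, 0.999, 0.002], [0.999, 0.033, -0.0], [-0.0, 0.002, -1.0]]
wrist_force: [0.1, -0.1, -1.1]
grip_width: 0.453
```

arm_command:
  series:
    - [[0,0,0,0,0,0],[0,0,0,0,0,0],[0,0,0,0,0,0],[0,0,0,0,0,0],[0,0,0.5,0,0,0],[0,0,0.9,0,0,0],[0,0,1,0,0,0],[0,0,1,0,0,0],[0,0,1,0,0,0],[0,0,0.9,0,0,0],[0,0,0,0,0,0]]
  grip: 0.4

```text
time_s: 38.3
tool_pos: [0.6092, 0.0677, 0.2484]
tool_rot: [[-0.034, 0.999, 0.003], [0.999, 0.034, 0.0], [0.0, 0.003, -1.0]]
wrist_force: [0.7, 0.5, -0.9]
grip_width: 0.697
```

```bash
python3 -c "
from h import *
st();snap('wrist','w22')"
```

```text
t 38.3 pos [0.6092 0.0677 0.2484] F [ 0.7  0.5 -0.9] g 0.697
[[-0.034, 0.999, 0.003], [0.999, 0.034, 0.0], [0.0, 0.003, -1.0]] q [ 0.12  0.56 -0.44  1.57  0.27  1.06 -0.36]
```

View pics/w22.png

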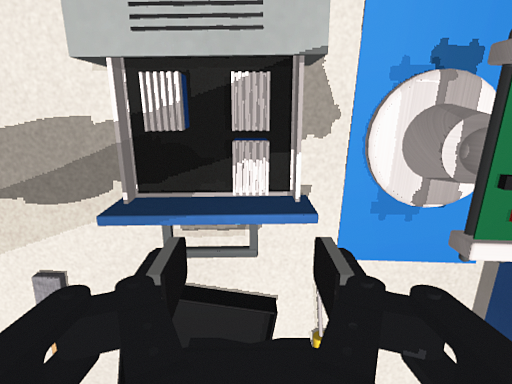

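Three are placed. Next, the last module at (0.470, −0.352).

arm_command:
  series:
    - [[-0.2,-0.9,0,0,0,-1],[-0.25,-0.9,0,0,0,-1],[-0.25,-0.9,0,0,0,-1],[-0.25,-0.9,0,0,0,-1],[-0.25,-0.9,0,0,0,-1],[-0.25,-0.9,0,0,0,-1],[-0.25,-0.9,0,0,0,-1],[-0.25,-0.9,0,0,0,-1],[-0.25,-0.9,0,0,0,-1],[-0.25,-0.8,0,0,0,-1],[-0.25,-0.2,0,0,0,-1],[-0.2,0,0,0,0,-1]]
  grip: 0.5

```text
time_s: 39.55
tool_pos: [0.4733, -0.3072, 0.2295]
tool_rot: [[0.991, -0.134, -0.013], [-0.134, -0.991, 0.017], [-0.015, -0.015, -1.0]]
wrist_force: [0.9, -0.6, 0.7]
grip_width: 0.75
```

arm_command:
  series:
    - [[0,0,0,0,0,-0.6],[0,0,0,0,0,0]]

```text
time_s: 39.75
tool_pos: [0.4691, -0.308, 0.2264]
tool_rot: [[0.974, -0.226, -0.018], [-0.226, -0.974, 0.02], [-0.022, -0.015, -1.0]]
wrist_force: [0.1, 0.1, -0.2]
grip_width: 0.748
```

```bash
python3 -c "
from mods import *
mods('w23')"
```

```text
t 39.75 pos [ 0.4691 -0.308   0.2264] F [ 0.1  0.1 -0.2] g 0.748
[[0.974, -0.226, -0.018], [-0.226, -0.974, 0.02], [-0.022, -0.015, -1.0]] q [ 0.49  0.5   0.07  1.73 -0.05  0.95 -1.22]
RED  [201.  67.] z [0.048 0.05 ] mean [ 0.5777 -0.281 ] rect [ 576.9 -280.9] [40.2 59.9] 83.1
mod  [292. 155.] z [0.048 0.05 ] mean [ 0.4712 -0.3527] rect [ 470.2 -352.2] [40.2 59.9] 76.8
RED  [205. 162.] z [0.048 0.05 ] mean [ 0.485  -0.2589] rect [ 484.2 -259. ] [40.4 60.1] 87.1
bin 2996 ((531.2210693359375, -271.144287109375), (298.6162414550781, 208.74105834960938), 82.85246276855469)
```

View pics/w23.png

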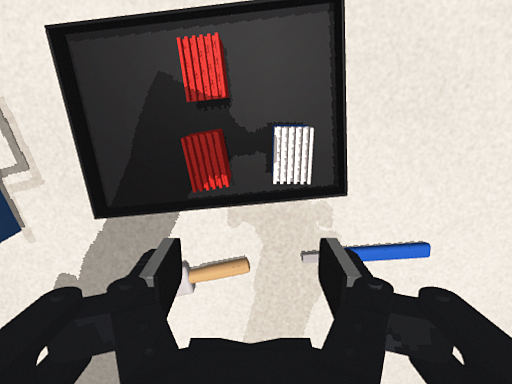

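arm_command:
  series:
    - [[0.1,-0.5,-0.4,-0.14,-0.13,0],[0.05,-0.5,-0.7,0,0,0],[0,0,-0.8,0,0,0],[0,0,-0.6,0,0,0],[0,0,0,0,0,0]]

```text
time_s: 40.3
tool_pos: [0.4761, -0.3466, 0.1211]
tool_rot: [[0.978, -0.208, -0.0], [-0.208, -0.978, 0.002], [-0.001, -0.001, -1.0]]
wrist_force: [-1.3, 1.2, 0.4]
grip_width: 0.75
```

arm_command:
  series:
    - [[-0.15,-0.13,-0.4,0,0,-0.13],[0,0,-0.6,0,0,0],[0,0,-0.4,0,0,0],[0,0,0,0,0,0]]

```text
time_s: 40.7
tool_pos: [0.4725, -0.3511, 0.0658]
tool_rot: [[0.976, -0.218, 0.003], [-0.218, -0.976, 0.001], [0.002, -0.002, -1.0]]
wrist_force: [0.6, 0.2, 0.5]
grip_width: 0.747
```

arm_command:
  series:
    - [[0,0,-0.4,0,0.03,0],[0,0,-0.4,0,0,0],[0,0,0,0,0,0],[0,0,0,0,0,0]]

```text
time_s: 41.1
tool_pos: [0.4758, -0.3517, 0.0355]
tool_rot: [[0.977, -0.214, 0.003], [-0.214, -0.977, -0.001], [0.003, 0.001, -1.0]]
wrist_force: [0.4, -0.3, -0.5]
grip_width: 0.751
```

arm_command:
  series:
    - [[-0.14,-0.01,-0.3,0,0.02,-0.05],[0,0,-0.2,0,0,0],[0,0,-0.05,0,0,0],[0,0,0,0,0,0]]

```text
time_s: 41.5
tool_pos: [0.4707, -0.3528, 0.0135]
tool_rot: [[0.975, -0.221, 0.002], [-0.221, -0.975, -0.003], [0.003, 0.002, -1.0]]
wrist_force: [0.1, -0.2, 0.1]
grip_width: 0.75
```

arm_command:
  series:
    - [[0,0,0,0,0,0],[0,0,0,0,0,0],[0,0,0,0,0,0],[0,0,0,0,0,0],[0,0,0,0,0,0],[0,0,0,0,0,0]]
  grip: -1

```text
time_s: 42.1
tool_pos: [0.471, -0.3529, 0.0142]
tool_rot: [[0.975, -0.221, 0.003], [-0.221, -0.975, -0.003], [0.004, 0.002, -1.0]]
wrist_force: [-0.5, -0.8, -2.3]
grip_width: 0.454
```

arm_command:
  series:
    - [[0,0,0.4,0,0,0],[0,0,0.8,0,0,0],[0,0,0.9,0,0,0],[0,0,0.9,0,0,0],[0,0,0.7,0,0,0],[0,0,0,0,0,0]]

```text
time_s: 42.7
tool_pos: [0.4687, -0.3512, 0.1655]
tool_rot: [[0.975, -0.221, -0.001], [-0.221, -0.975, -0.0], [-0.001, 0.001, -1.0]]
wrist_force: [1.0, -1.7, -1.6]
grip_width: 0.455
```

```bash
python3 -c "
from h import *
st();snap('wrist','w24')"
```

```text
t 42.7 pos [ 0.4687 -0.3512  0.1655] F [ 1.  -1.7 -1.6] g 0.455
[[0.975, -0.221, -0.001], [-0.221, -0.975, -0.0], [-0.001, 0.001, -1.0]] q [ 0.55  0.59  0.06  1.75 -0.05  0.81 -1.15]
```

View pics/w24.png

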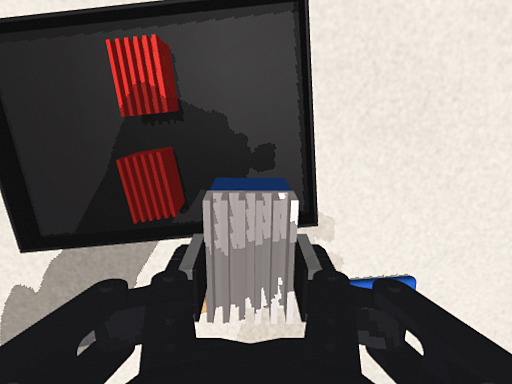

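Held. Carrying it to spot C (0.5165, 0.063).

arm_command:
  series:
    - [[0.1,0.8,0,0,0,1],[0.1,0.9,0,0,0,1],[0.1,0.9,0,0,0,1],[0.1,0.9,0,0,0,1],[0.1,0.9,0,0,0,1],[0.1,0.9,0,0,0,1],[0.1,0.9,0,0,0,1],[0.1,0.9,0,0,0,1],[0.1,0.9,0,0,0,1],[0.1,0.9,0,0,0,1],[0.1,0.8,0,0,0,1],[0.1,0.2,0,0,0,1]]

```text
time_s: 43.95
tool_pos: [0.5008, 0.0609, 0.1469]
tool_rot: [[0.054, 0.998, -0.022], [0.998, -0.055, -0.013], [-0.014, -0.021, -1.0]]
wrist_force: [-0.2, -0.8, -1.3]
grip_width: 0.452
```

arm_command:
  series:
    - [[0,0,0,0,0,0.8],[0,0,0,0,0,0]]

```text
time_s: 44.15
tool_pos: [0.4987, 0.0643, 0.144]
tool_rot: [[-0.069, 0.997, -0.025], [0.998, 0.069, -0.013], [-0.011, -0.026, -1.0]]
wrist_force: [0.1, -0.4, -2.4]
grip_width: 0.454
```

```bash
python3 -c "
from h import *
st();snap('wrist','w25')"
```

```text
t 44.15 pos [0.4987 0.0643 0.144 ] F [ 0.1 -0.4 -2.4] g 0.454
[[-0.069, 0.997, -0.025], [0.998, 0.069, -0.013], [-0.011, -0.026, -1.0]] q [ 0.11  0.56 -0.44  1.96  0.35  0.73 -0.48]
```

View pics/w25.png

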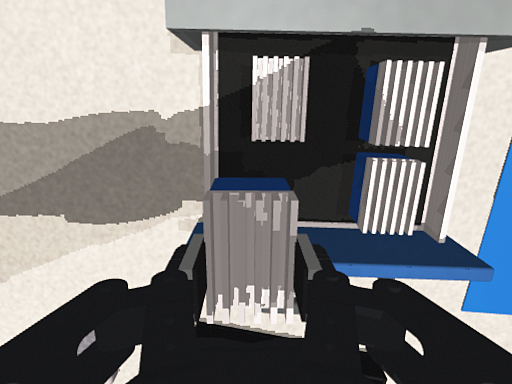

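arm_command:
  series:
    - [[0.45,0,0,0.09,-0.18,-0.12],[0.05,0,-0.3,0,0,0],[0,0,-0.4,0,0,0],[0,0,0,0,0,0],[0,0,0,0,0,0]]

```text
time_s: 44.7
tool_pos: [0.5203, 0.0604, 0.112]
tool_rot: [[-0.035, 0.999, -0.0], [0.999, 0.035, -0.001], [-0.001, -0.0, -1.0]]
wrist_force: [-0.4, -0.9, -1.0]
grip_width: 0.456
```

arm_command:
  series:
    - [[-0.09,0.07,-0.4,0,0,0],[0,0,-0.6,0,0,0],[0,0,-0.4,0,0,0],[0,0,0,0,0,0],[0,0,0,0,0,0]]

```text
time_s: 45.2
tool_pos: [0.5191, 0.0625, 0.0565]
tool_rot: [[-0.03, 1.0, 0.004], [1.0, 0.03, -0.001], [-0.001, 0.004, -1.0]]
wrist_force: [-0.3, 0.8, -1.8]
grip_width: 0.451
```

arm_command:
  series:
    - [[-0.07,0.03,-0.4,0,0.03,0.03],[0,0,-0.3,0,0,0],[0,0,-0.07,0,0,0],[0,0,0,0,0,0]]

```text
time_s: 45.6
tool_pos: [0.5196, 0.0639, 0.0282]
tool_rot: [[-0.033, 0.999, 0.007], [0.999, 0.033, 0.0], [-0.0, 0.007, -1.0]]
wrist_force: [-0.3, 0.1, -1.5]
grip_width: 0.453
```

arm_command:
  series:
    - [[-0.05,0,-0.06,0,0.05,0],[0,0,-0.02,0,0,0],[0,0,0,0,0,0]]

```text
time_s: 45.9
tool_pos: [0.5185, 0.064, 0.0261]
tool_rot: [[-0.032, 0.999, 0.002], [0.999, 0.032, 0.0], [0.0, 0.002, -1.0]]
wrist_force: [0.4, -0.1, -1.5]
grip_width: 0.453
```

arm_command:
  series:
    - [[0,0,0,0,0,0],[0,0,0,0,0,0],[0,0,0,0,0,0],[0,0,0,0,0,0],[0,0,0.5,0,0,0],[0,0,0.9,0,0,0],[0,0,1,0,0,0],[0,0,1,0,0,0],[0,0,1,0,0,0],[0,0,0.9,0,0,0],[0,0,0,0,0,0]]
  grip: 0.4

```text
time_s: 47.0
tool_pos: [0.5165, 0.0643, 0.2465]
tool_rot: [[-0.034, 0.999, 0.0], [0.999, 0.034, 0.0], [0.0, 0.0, -1.0]]
wrist_force: [0.4, 0.8, -0.4]
grip_width: 0.7
```

```bash
python3 -c "
from h import *
s=st();im,d,p=snap('wrist','w26');P=cloud(d,p)
fc=(P[...,2]>.082)&(P[...,2]<.094)&(d>0)&(P[...,1]<.06)
print(cv2.minAreaRect(P[fc][:,:2].astype(np.float32)*1000))
m=((d>0)&(P[...,2]>.052)&(P[...,2]<.068)&(P[...,1]>.025)&(P[...,1]<.18)&(P[...,0]>.46)&(P[...,0]<.66)).astype(np.uint8)
m=cv2.morphologyEx(m,cv2.MORPH_CLOSE,np.ones((5,5)))
nn,l,ss,c=cv2.connectedComponentsWithStats(m)
for i in range(1,nn):
  if ss[i,4]>150: q=P[(l==i)&(d>0)];print(c[i].round(),np.percentile(q[:,2],[50,98]).round(3),cv2.minAreaRect(q[:,:2].astype(np.float32)*1000))
"
```

```text
t 47.0 pos [0.5165 0.0643 0.2465] F [ 0.4  0.8 -0.4] g 0.7
[[-0.034, 0.999, 0.0], [0.999, 0.034, 0.0], [0.0, 0.0, -1.0]] q [ 0.18  0.44 -0.51  1.82  0.26  0.95 -0.41]
((564.57080078125, 14.731462478637695), (239.05712890625, 12.619404792785645), 2.5820322036743164)
[248. 101.] [0.049 0.061] ((512.3501586914062, 136.0426483154297), (39.48470687866211, 67.357421875), 2.804744243621826)
[338. 101.] [0.057 0.061] ((610.5625, 139.09217834472656), (47.8182373046875, 66.2291488647461), 1.7546253204345703)
[251. 168.] [0.049 0.061] ((518.111083984375, 56.95976638793945), (39.99631881713867, 72.84590911865234), 2.1677186489105225)
[333. 168.] [0.058 0.061] ((614.4866943359375, 60.273643493652344), (50.19548797607422, 73.59030151367188), 2.585218667984009)
```

View pics/w26.png

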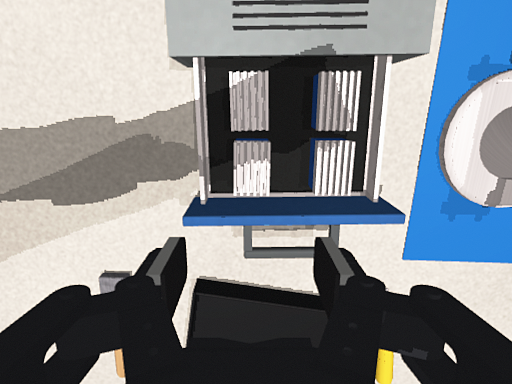

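All four modules stand on the drawer floor (tops at z=0.061) and none are stacked. Back to the handle to push it shut.

arm_command:
  series:
    - [[0.1,-0.3,0,0,0,-1],[0.1,-0.3,0,0,0,-1],[0.1,-0.3,0,0,0,-1],[0.1,-0.3,0,0,0,-1],[0.1,-0.3,0,0,0,-1],[0.1,-0.3,0,0,0,-1],[0.1,-0.3,0,0,0,-1],[0.1,-0.2,0,0,0,-1],[0.1,-0.1,0,0,0,-1],[0.1,0,0,0,0,-1],[0.1,0,0,0,0,-0.8],[0,0,0,0,0,0]]
  grip: 0

```text
time_s: 48.25
tool_pos: [0.5479, -0.0388, 0.227]
tool_rot: [[0.999, 0.034, -0.027], [0.034, -0.999, 0.013], [-0.026, -0.014, -1.0]]
wrist_force: [-0.1, 0.0, 1.0]
grip_width: 0.498
```

arm_command:
  series:
    - [[0.4,0.1,0,-0.09,-0.19,0],[0.1,0,-0.4,0,0,0],[0,0,-0.8,0,0,0],[0,0,-0.7,0,0,0],[0,0,0,0,0,0]]

```text
time_s: 48.75
tool_pos: [0.5709, -0.0316, 0.1467]
tool_rot: [[0.999, 0.049, 0.005], [0.049, -0.999, -0.0], [0.005, 0.001, -1.0]]
wrist_force: [-0.6, 0.0, 0.2]
grip_width: 0.495
```

arm_command:
  series:
    - [[-0.1,-0.05,-0.4,0,0.04,0],[0,0,-0.7,0,0,0],[0,0,-0.5,0,0,0],[0,0,0,0,0,0],[0,0,0,0,0,0]]

```text
time_s: 49.25
tool_pos: [0.5721, -0.0307, 0.085]
tool_rot: [[0.998, 0.059, 0.008], [0.059, -0.998, 0.0], [0.008, 0.0, -1.0]]
wrist_force: [0.1, 0.3, 0.4]
grip_width: 0.499
```

```bash
python3 -c "
from h import *
st();snap('wrist','w27')"
```

```text
t 49.25 pos [ 0.5721 -0.0307  0.085 ] F [0.1 0.3 0.4] g 0.499
[[0.998, 0.059, 0.008], [0.059, -0.998, 0.0], [0.008, 0.0, -1.0]] q [ 0.05  0.68 -0.07  1.85  0.07  0.6  -1.58]
```

View pics/w27.png

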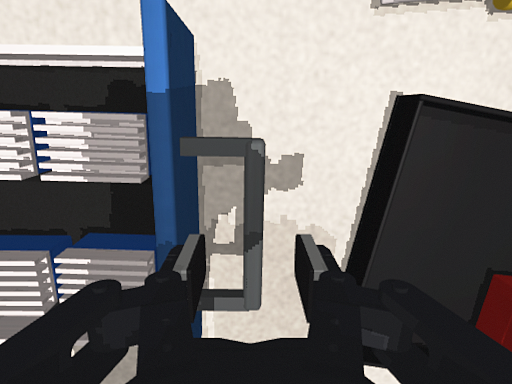

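arm_command:
  series:
    - [[-0.12,-0.06,-0.5,0,0.06,-0.08],[0,0,-0.5,0,0,0],[0,0,-0.3,0,0,0],[0,0,0,0,0,0]]

```text
time_s: 49.7
tool_pos: [0.573, -0.0328, 0.0382]
tool_rot: [[0.999, 0.049, 0.013], [0.049, -0.999, 0.0], [0.013, 0.0, -1.0]]
wrist_force: [-0.3, -0.0, 0.3]
grip_width: 0.496
```

arm_command:
  series:
    - [[-0.05,0,-0.12,0,0.02,0],[0,0,0,0,0,0]]

```text
time_s: 49.9
tool_pos: [0.5722, -0.0327, 0.0349]
tool_rot: [[0.999, 0.05, 0.012], [0.05, -0.999, 0.0], [0.012, 0.0, -1.0]]
wrist_force: [0.0, -1.0, -0.9]
grip_width: 0.497
```

arm_command:
  series:
    - [[0,0,0,0,0,0],[0,0,0,0,0,0],[0,0,0,0,0,0],[0,0,0,0,0,0],[0,0,0,0,0,0],[0,0,0,0,0,0]]
  grip: -1
  squeeze: 40

```text
time_s: 50.5
tool_pos: [0.5732, -0.0327, 0.0364]
tool_rot: [[0.999, 0.049, 0.015], [0.049, -0.999, 0.0], [0.015, 0.0, -1.0]]
wrist_force: [-0.3, 0.0, -1.0]
grip_width: 0.128
```

The handle is held. Pushing gently.

arm_command:
  series:
    - [[0,0.15,0,0,0,0],[-0.01,0.25,0,0,0,0],[-0.02,0.35,0,0,0,0],[-0.02,0.35,0,0,0,0],[-0.02,0.35,0,0,0,0],[-0.02,0.35,0,0,0,0],[-0.02,0.35,0,0,0,0],[-0.02,0.35,0,0,0,0],[-0.01,0.3,0,0,0,0],[-0.01,0.25,0,0,0,0],[0,0.15,0,0,0,0],[0,0.1,0,0,0,0]]

```text
time_s: 51.7
tool_pos: [0.5667, 0.1126, 0.0364]
tool_rot: [[0.998, 0.052, 0.017], [0.052, -0.999, -0.0], [0.017, 0.001, -1.0]]
wrist_force: [2.4, -2.8, -1.0]
grip_width: 0.126
```

arm_command:
  series:
    - [[0,0.2,0,0,0,0],[0,0.15,0,0,0,0],[0,0.1,0,0,0,0],[0,0.05,0,0,0,0]]

```text
time_s: 52.1
tool_pos: [0.5661, 0.1248, 0.0364]
tool_rot: [[0.999, 0.047, 0.014], [0.047, -0.999, -0.011], [0.014, 0.012, -1.0]]
wrist_force: [1.5, -3.8, -0.9]
grip_width: 0.126
```

arm_command:
  series:
    - [[0,0.12,0,0,0,0],[0,0.12,0,0,0,0],[0,0,0,0,0,0]]

```text
time_s: 52.4
tool_pos: [0.5661, 0.1243, 0.0364]
tool_rot: [[0.999, 0.041, 0.012], [0.041, -0.999, -0.023], [0.011, 0.023, -1.0]]
wrist_force: [-0.3, 1.6, -0.8]
grip_width: 0.126
```

The drawer hit its stop at y≈0.1245, the same as at the start. Releasing, raising and checking.

arm_command:
  series:
    - [[0,0,0,0,0,0],[0,0,0,0,0,0],[0,0,0,0,0,0],[0,0,0.4,0.1,0.08,0],[0,0,0.9,0,0,0],[0,0,1,0,0,0],[0,0.3,1,0,0,0],[0,0.6,1,0,0,0],[0,0.8,0.8,0,0,0],[0,0.8,0,0,0,0],[0,0.5,0,0,0,0],[0,0,0,0,0,0]]
  grip: 0

```text
time_s: 53.6
tool_pos: [0.5613, 0.257, 0.2508]
tool_rot: [[0.999, 0.047, -0.001], [0.047, -0.999, 0.004], [-0.0, -0.004, -1.0]]
wrist_force: [-0.8, 0.6, -1.3]
grip_width: 0.501
```

```bash
python3 -c "
from knob import *
knob('w28')"
```

```text
t 53.6 pos [0.5613 0.257  0.2508] F [-0.8  0.6 -1.3] g 0.501
[[0.999, 0.047, -0.001], [0.047, -0.999, 0.004], [-0.0, -0.004, -1.0]] q [-0.46  0.54 -0.02  1.56  0.01  1.04 -2.  ]
or [111 168  23  40 391] [118.41432225 186.14578005] 0.155 [0.5517 0.3723 0.1469] ((554.7943115234375, 370.6846923828125), (15.910799026489258, 35.25553894042969), 73.7652816772461)
or [174 172  17  40 408] [180.19852941 191.18627451] 0.149 [0.5501 0.319  0.1463] ((549.8845825195312, 319.07025146484375), (7.259774208068848, 26.96807098388672), 89.67786407470703)
pointer 133 [0.5578 0.3471 0.1539] ((548.693115234375, 360.35247802734375), (41.38814926147461, 34.23444747924805), 2.589623212814331)
cabtop ((542.873291015625, 356.440673828125), (253.32725524902344, 371.41021728515625), 2.7613465785980225)
red 147 [0.5704 0.3948 0.0918]
green 145 [0.6031 0.345  0.0918]
handle 1803 ((558.9034423828125, 140.5048828125), (110.20726013183594, 43.539703369140625), 2.637868881225586)
mid [0.55088524 0.34564331 0.14660395] sep 0.053384803467017475 yaw 88.21214409212891
```

View pics/w28.png

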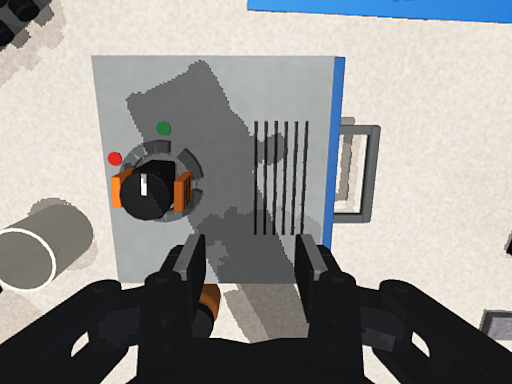

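The handle is back at its starting position, so the drawer is shut. Moving onto the knob to turn it back.

arm_command:
  series:
    - [[-0.1,0.7,0,0,0,-0.3],[-0.1,0.8,0,0,0,-0.1],[-0.05,0.6,0,0,0,0],[0,0.1,0,0,0,0],[0,0,-0.4,0,0,0],[0,0,-0.4,0,0,0],[0,0,0,0,0,0]]
  grip: 1

```text
time_s: 54.35
tool_pos: [0.553, 0.3288, 0.215]
tool_rot: [[1.0, -0.026, -0.005], [-0.026, -1.0, -0.012], [-0.004, 0.012, -1.0]]
wrist_force: [0.3, -0.2, -0.8]
grip_width: 1.0
```

arm_command:
  series:
    - [[-0.08,0.4,0,0.08,-0.03,0.05],[0,0.05,-0.4,0,0,0],[0,0,-0.4,0,0,0],[0,0,0,0,0,0],[0,0,0,0,0,0]]

```text
time_s: 54.85
tool_pos: [0.5524, 0.3459, 0.1862]
tool_rot: [[1.0, -0.024, 0.004], [-0.024, -1.0, 0.003], [0.004, -0.003, -1.0]]
wrist_force: [0.6, 0.2, -0.5]
grip_width: 0.993
```

arm_command:
  series:
    - [[-0.06,0.02,-0.4,0,0.03,0],[0,0,-0.6,0,0,0],[0,0,-0.5,0,0,0],[0,0,0,0,0,0],[0,0,0,0,0,0]]

```text
time_s: 55.35
tool_pos: [0.5514, 0.3482, 0.1267]
tool_rot: [[1.0, -0.024, 0.005], [-0.024, -1.0, 0.007], [0.005, -0.007, -1.0]]
wrist_force: [0.2, -0.6, -0.3]
grip_width: 1.001
```

arm_command:
  series:
    - [[-0.04,-0.03,-0.25,-0.04,0.03,0],[0,0,-0.1,0,0,0],[0,0,0,0,0,0]]

```text
time_s: 55.65
tool_pos: [0.5508, 0.3478, 0.1137]
tool_rot: [[1.0, -0.024, 0.003], [-0.024, -1.0, 0.003], [0.003, -0.003, -1.0]]
wrist_force: [0.7, -0.0, -0.3]
grip_width: 0.997
```

arm_command:
  series:
    - [[0,0,0,0,0,0],[0,0,0,0,0,0],[0,0,0,0,0,0],[0,0,0,0,0,0],[0,0,0,0,0,0],[0,0,0,0,0,0],[0,0,0,0,0,0]]
  grip: -1
  squeeze: 45

```text
time_s: 56.35
tool_pos: [0.5518, 0.3466, 0.1171]
tool_rot: [[1.0, -0.024, 0.005], [-0.024, -1.0, 0.002], [0.005, -0.002, -1.0]]
wrist_force: [-1.1, -0.0, 0.9]
grip_width: 0.496
```

Squeezed (0.496, as before). Turning counter-clockwise.

arm_command:
  series:
    - [[0,0,0,0,0,0.5],[0,0,0,0,0,0.8],[0,0,0,0,0,0.8],[0,0,0,0,0,0.8],[0,0,0,0,0,0.8],[0,0,0,0,0,0.8],[0,0,0,0,0,0.8],[0,0,0,0,0,0.8],[0,0,0,0,0,0]]

```text
time_s: 57.25
tool_pos: [0.5512, 0.3477, 0.1171]
tool_rot: [[0.654, 0.756, -0.0], [0.756, -0.654, 0.007], [0.005, -0.004, -1.0]]
wrist_force: [-1.1, 0.4, 1.0]
grip_width: 0.496
```

arm_command:
  series:
    - [[0,0,0,0,0,0.8],[0,0,0,0,0,0.8],[0,0,0,0,0,0.6],[0,0,0,0,0,0.2],[0,0,0,0,0,0.1],[0,0,0,0,0,0]]

```text
time_s: 57.85
tool_pos: [0.5507, 0.3477, 0.1172]
tool_rot: [[0.363, 0.932, -0.004], [0.932, -0.363, 0.007], [0.005, -0.006, -1.0]]
wrist_force: [-1.2, -0.0, 0.8]
grip_width: 0.496
```

```bash
python3 -c "
from h import *
st();snap('wrist','w29')"
```

```text
t 57.85 pos [0.5507 0.3477 0.1172] F [-1.2 -0.   0.8] g 0.496
[[0.363, 0.932, -0.004], [0.932, -0.363, 0.007], [0.005, -0.006, -1.0]] q [-0.4   0.75 -0.35  1.59  0.31  0.85 -1.24]
```

View pics/w29.png

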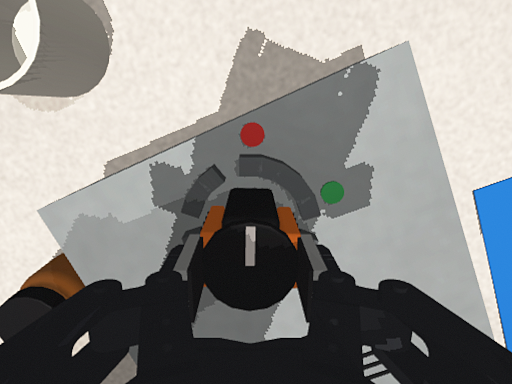

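The pointer aims at the red dot at (252,134). Releasing, rising and moving clear.

arm_command:
  series:
    - [[0,0,0,0,0,0],[0,0,0,0,0,0],[0,0,0,0,0,0],[0,0,0,0,0,0],[0,0,0,0,0,0],[0,0,0.5,0,0,0],[0,0,1,0,0,0],[0,0,1,0,0,0],[0,-0.3,1,0,0,0],[0,-0.3,0.5,0,0,0],[0,0,0,0,0,0],[0,0,0,0,0,0]]
  grip: 1

```text
time_s: 59.1
tool_pos: [0.5501, 0.3241, 0.2835]
tool_rot: [[0.359, 0.933, -0.0], [0.933, -0.359, 0.007], [0.007, -0.003, -1.0]]
wrist_force: [-0.2, 0.8, -0.1]
grip_width: 0.997
```

```bash
python3 -c "
from knob import *
knob('w30');snap('scene','s30');snap('top','t30')"
```

```text
t 59.1 pos [0.5501 0.3241 0.2835] F [-0.2  0.8 -0.1] g 0.997
[[0.359, 0.933, -0.0], [0.933, -0.359, 0.007], [0.007, -0.003, -1.0]] q [-0.34  0.57 -0.4   1.45  0.22  1.17 -1.14]
or [209 139  12  33 319] [214.31034483 154.55485893] 0.153 [0.5253 0.3566 0.1463] ((525.531494140625, 356.17706298828125), (26.67186737060547, 9.368158340454102), 66.71940612792969)
or [265 140  11  33 307] [269.70032573 156.23778502] 0.148 [0.5748 0.3364 0.1464] ((574.6903686523438, 336.220947265625), (26.738222122192383, 7.7237677574157715), 69.57880401611328)
pointer 77 [0.5541 0.3566 0.1542] ((554.2742309570312, 356.3624267578125), (16.411521911621094, 3.616118907928467), 67.56394958496094)
cabtop ((545.914794921875, 363.30755615234375), (248.74049377441406, 387.2749328613281), 4.868642807006836)
red 127 [0.5697 0.394  0.0919]
green 115 [0.6029 0.3453 0.092 ]
handle 1089 ((558.78857421875, 137.58798217773438), (109.86051177978516, 37.91703796386719), 2.5404253005981445)
mid [0.55003569 0.34646607 0.14633103] sep 0.05344421797052419 yaw 157.764376640232
```

View pics/w30.png

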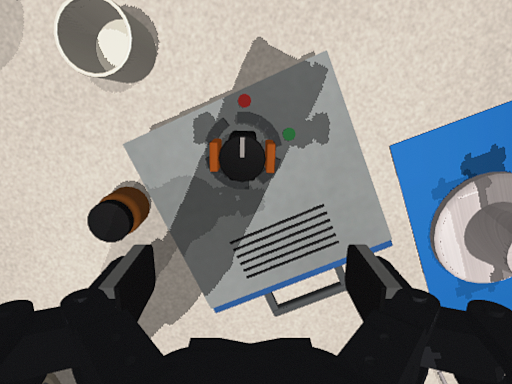

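View pics/s30.png

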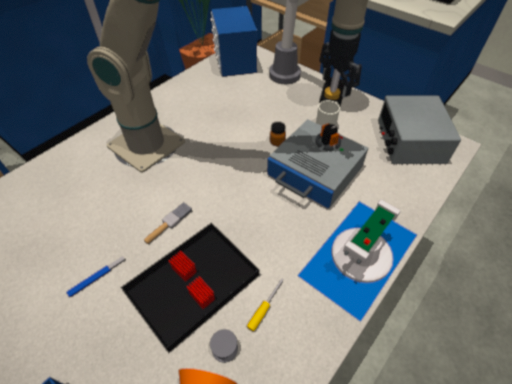

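The knob is at red with a tab line of −22.2° (−22.5° at the start). The tabs are out, the drawer is shut, the bin holds only the two rejects, and nothing else has moved. Handing in.

```bash
python3 -c "
from workcell import close_job
print(close_job())"
```

```text
the job is handed in; nothing more can be done
None
```

I opened the cabinet, moved all four blue modules from the bin into the drawer, shut it and locked the knob again. I handed the job in at about 59 s; no verdict was reported.

**Last checks, all in agreement:**
- **Modules:** all four stood 2×2 on the drawer floor, tops at 61 mm (15 mm floor plus 46 mm block), none stacked. I measured this just before closing. The shut drawer hides them, so I did not see them again afterwards.
- **Drawer:** the handle is back where it started, measured within about 1 mm before I turned the knob. A later partial view of the handle read about 3 mm off, which still means shut.
- **Knob:** the tab line is within 0.3° of its starting angle, pointing at the red dot. The tabs are 53.4 mm apart between centres, against 53.8 mm at the start, so they have sprung out.
- **Bin and bench:** the bin holds only the two red rejects. By eye, nothing else on the bench had moved in the final scene picture.

**One thing that disagreed:** my first grip on the drawer handle closed on nothing. The visible fingertips sit about 20 mm short of the reported tool point. I regripped lower, allowed for it from then on, and had no dropped or missed grasps after that.

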